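# Gauge a blind bore and sort the part

### The job

Check the bore depth of the steel socket standing alone on the table: push the check pin from the wooden stand straight down into it, past the spring ball, until it really stands on the bottom, without forcing it. If the red ring on the pin then reaches the rim of the socket or has gone below it, the bore is deep enough and the socket belongs in the green tray; if bare steel still shows between rim and ring, it is drilled short and belongs in the red tray. Put the pin back upright in its hole in the stand, set the socket down gently, upright, in the right tray, and leave the other parts and tools as they lie.

Things in the scene. Friction and masses are not known exactly. Their poses are not given: they have to be found in the camera images.
- socket_mouth (a point): Centre of the bore's mouth in the top face of the socket to check; z up. Bore 17.2 mm wide, blind, 31 to 51 mm deep (unknown). A spring ball stands 3 mm into it 18 mm below the rim: it stops a lightly pushed pin, takes some 5 to 9 N to pass, then drags 2 to 5 N in and out (the socket does not lift). The bottom is a hard stop: force jumps, no more travel. Over 35 N on it marks the parts.
- socket_mid (a point): Centre of that socket, half-way up its axis (33 mm above its underside); z up. A loose turned steel cylinder, 46 mm diameter, 66 mm tall, about 0.8 kg, standing on the table by itself; a slotted brass screw (the ball's plunger) in its side.
- gauge_grip (a point): Centre of the check pin's black head, a cylinder 24 mm diameter, 40 mm tall; z up along the pin. Below it a bright 16 mm oiled shank, 60 mm long, chamfered 3 mm at the tip, which is 80 mm below this point. Red ring 4 mm wide on the shank: its lower edge 41 mm above the tip, 39 mm below this point. About 0.14 kg. Starts upright in the stand.
- gauge_tip (a point): Centre of the flat tip of the check pin, 80 mm below gauge_grip; z up along the pin.
- stand_hole (a point): Mouth of the check pin's hole (20 mm wide, 40 mm deep, blind) in the top of a fixed wooden block 60 mm (x) by 100 mm (y), 50 mm tall, 22 mm from its middle towards -y; z up. A blue-headed plug gauge stands in the block 48 mm from this hole along +y, its top 24 mm above the block.
- tray_ok: Green fixed steel tray for good sockets, 210 mm (x) by 140 mm (y), rim 22 mm above the table, walls and floor 3 mm thick. Origin at the centre of its underside, x along its length, away from the robot. One checked socket stands about 55 mm along +x; the near half is free, best spot 45 mm along -x.
- tray_rework: Red fixed steel tray for sockets drilled short, same size, frame and layout as the green one.
- done_ok_mid (a point): Centre (33 mm up) of the checked socket that stands in the green tray: 46 mm diameter, 66 mm tall, to be left alone.
- done_rework_mid (a point): Centre (33 mm up) of the checked socket that stands in the red tray: 46 mm diameter, 66 mm tall, to be left alone.
- mallet: Bystander: mallet lying at the back, 260 mm long, 37 mm tall; origin underneath, handle along its -x.
- marker: Bystander: red marker pen lying down, 130 mm long along its x, 16 mm thick.
- file: Bystander: flat file with blue handle, lying along its x, 305 mm long, 18 mm tall.
- tape: Bystander: roll of yellow tape lying flat, 100 mm diameter, 25 mm tall.
There are look-alikes about, which are no part of the job. Of the things like the part that bears gauge_grip, leave any that is blue, purple or yellow; of the rest the smaller one is meant.

How it is judged:
On the way:
1. the check pin stands upright in the socket's bore with its tip on the bottom (within about 1.3 mm) (distance between gauge_tip and bore_floor_c0 below 0.0063 m and horizontal distance between gauge_tip and socket_mouth below 0.003 m and angle between the z axis of gauge_tip and the z axis of socket_mouth, either way round below 0.06 rad and angle between socket_mouth's own z axis and vertical below 0.08 rad), for 0.2 s.
At the end, for the whole second after the job is handed in: Socket upright on the floor of the green tray if its bore is 41 mm deep or more, else of the red one (either if within 1.5 mm), axis within 85 mm along and 48 mm across of the tray centre; pin upright in its hole in the stand, within 5 mm of its bottom; checked sockets moved under 20 mm (((z of bore_floor_c0 in the frame of socket_mouth below -0.0445 m and x of socket_mid in the frame of tray_ok between -0.085 and 0.085 m and y of socket_mid in the frame of tray_ok between -0.048 and 0.048 m and z of socket_mid in the frame of tray_ok below 0.039 m) or (z of bore_floor_c0 in the frame of socket_mouth above -0.0475 m and x of socket_mid in the frame of tray_rework between -0.085 and 0.085 m and y of socket_mid in the frame of tray_rework between -0.048 and 0.048 m and z of socket_mid in the frame of tray_rework below 0.039 m)) and angle between socket_mouth's own z axis and vertical below 0.08 rad and horizontal distance between gauge_tip and stand_hole below 0.006 m and z of gauge_tip in the frame of stand_hole below -0.035 m and angle between gauge_tip's own z axis and vertical below 0.15 rad and distance of each of done_ok_mid, done_rework_mid from where it was at the start of the episode below 0.02 m); the robot touches nothing.
It fails at once if the pin is forced: more than 35 N on the bottom of the bore, or more than 70 N between pin and socket in all (contact force between gauge and bore_floor_c0 above 35 N or contact force between gauge and socket above 70 N).
It fails at once if the socket is dropped or banged down: more than 60 N between it and a tray (contact force between socket and tray_ok above 60 N or contact force between socket and tray_rework above 60 N).
It fails at once if a tool lying on the table is shifted by more than 30 mm (distance of any of mallet, marker, file, tape from where it was at the start of the episode above 0.03 m).
It fails at once if a checked socket in a tray is shifted by more than 20 mm (distance of any of done_ok_mid, done_rework_mid from where it was at the start of the episode above 0.02 m).
It also fails if it takes over 72 s, if anything falls off the work surface, if the arm or the gripper's body presses on something with over 40 N, if the wrist force passes 120 N, or if a joint passes its speed limit or range.

### The arm

A 6-joint arm with a two-finger parallel gripper is mounted at the origin on the work surface. World frame = base frame: x ahead of the robot, y to its left, z up, the work surface at z = 0. Lengths are in m, angles in rad, forces in N, time in s.
With the tool pointing down it reaches from about 0.35 to 0.775 m from the base axis. Payload 5.5 kg.
Tool frame: the origin (TCP) lies at the very end of the fingers, on their centre line; the grasp point (between the pads) lies 19 mm behind it; z points along the fingers, y is the direction in which the jaws open and shut (so a half turn about z gives the same grasp; the last joint's range is limited). The gripper opens to 85 mm and grips with 20 to 120 N. Pads are 22 mm wide; open, the fingers measure 114 mm over their backs; the gripper's body (76 mm by 85 mm) begins 54 mm behind the grasp point. The pads swing forward as they close: fully open they stand 13 mm farther back than shut.
Start: joints at [-1.301, 0.313, 0.046, 1.304, 0, 1.431], TCP at [0.229, -0.527, 0.197] pointing down, gripper open.
Joint ranges: [-2.76, 2.76], [-0.86, 1.69], [-1.03, 1.26], [-2.2, 2.34], [-1.47, 1.5], [-3.14, 3.14]. Speed limits (rad/s): [2.57, 2.57, 3.14, 3.14, 3.14, 3.14].

### API

Orientations are given as a 3x3 rotation matrix whose columns are the frame's x, y, z axes.
In Python, from workcell import bot gives the robot as it stands.
- The arm moves only by the tool carry_out, never from a script. Its argument "increments" is a list of rows, each a list of 7 numbers: the shift along the tool's x, y, z in mm, then the turn, a rotation vector about the tool's x, y, z in degrees, then the opening, from 0 (shut) to 1 (fully open). A call has 1 to 8 rows; each row is the pose to reach, as a shift and turn from the pose commanded when the call began, along the tool's axes at that moment; what a row does not reach only later rows make up. A row lasts 1/10 s, in which the tool goes at most 50 mm and 8.59 degrees, less where a joint would pass 70% of its speed; a pose out of reach is approached as far as the arm can. A call with a gripper value outside its range is refused whole. The fingers move at their own pace and stop on an object; "newtons" is the grip in N (left out, the last holds). Time passes only in rows, so rows that repeat a pose let the fingers close. It gives the time, the measured TCP pose, the force and the opening at its end, in the units of the state.
- bot.sense(): the state, without advancing time (a new reading comes with each control period).
- bot.get_image(name): name is "scene" or "side" or "wrist"; returns (picture, depth): 400x640x3 uint8, blue, green, red; 400x640 float32, m along the optical axis (not along the pixel's ray), 0 where there is no reading.
- bot.calibration(name): a dict with "K" (3x3 intrinsics, pixels), "xyz" and "orientation" of the camera in the world; the wrist camera has in their place "mount" (4x4, takes a point from camera to tool coordinates, whose origin is the TCP and whose axes are the flange's). Camera axes: x right, y down, z forward; pixel columns grow to the right and rows downward; lengths in m; the calibration is good to about 2 mm. A picture is of the moment at which its call begins: read the wrist's pose just before it. calibration takes no time and is no camera call.
- bot.job_done(): hands the job in, once; it reports no verdict.
Trained networks look in the newest picture that a camera, given by its name, has taken for a name from the list of things; names that differ only in an ending like _2 or _b are one class to them, and where a whole thing is asked for, a point or a joint stands for the part that bears it (a point fixed in the world has none). Each returns a list of dicts, best first, with "p" (0 to 1); they miss things now and then, are a little off and sometimes report something else, mostly with a low value. They report only what shows in the picture. A call takes as long as a camera call. They do not tell look-alikes from the thing itself.
- bot.spot_in(camera, name): "centre" ([x, y, z] in m, in the coordinates of the camera as it stood for that picture, good to about 4 mm: the middle of the surface that is visible of it).
The state is a dict: "time_s": time; "joint_positions": joint angles; "joint_velocities": joint speeds; "tau": joint torques, N m; "position": TCP position; "orientation": TCP orientation; "contact_force": force on the tool from outside, world axes, zero at the start; "wrist_torque": the same for the moment, N m; "gripper_width": finger opening in m.
Only numpy, scipy, OpenCV 4.12 (cv2) and the standard library are available. Lean on these libraries where they do the work, as an engineer would, in place of code of your own. Each camera call takes 0.05 s, during which the arm holds its last target.

## Working session

There is one attempt and no reset: what is moved stays moved. The work goes in short steps, Python scripts to look and compute and a tool call to move; the robot and the scene stay as the last step left them, time stands still between calls to the robot, and variables do not carry over. Pictures are saved under pics/ and viewed, and the job is handed in when it is done.

Besides the shell and the picture viewer there is one more tool, called by a JSON object that holds its "name" and its "arguments". carry_out: Moves the arm, as the interface text tells. Its arguments: {"type":"object","properties":{"increments":{"type":"array"},"newtons":{"type":"number"}},"required":["increments"]}

```bash
ls; mkdir -p pics
cat > h.py <<'E'
import numpy as np, cv2
from workcell import bot
def shot(cam,fn):
    s=bot.sense(); im,d=bot.get_image(cam); cv2.imwrite('pics/'+fn,im); np.save('pics/'+fn+'.npy',d); return s,im,d
def campose(cam,s=None):
    c=bot.calibration(cam); K=np.array(c['K'])
    if cam!='wrist': return K,np.array(c['orientation']),np.array(c['xyz'])
    M=np.array(c['mount']); R=np.array(s['orientation']); p=np.array(s['position'])
    return K,R@M[:3,:3],R@M[:3,3]+p
def towld(cam,pts,s=None):
    K,R,t=campose(cam,s); return np.asarray(pts)@R.T+t
def cloud(cam,d,s=None):
    K,R,t=campose(cam,s); v,u=np.mgrid[:d.shape[0],:d.shape[1]]
    P=np.stack([(u-K[0,2])*d/K[0,0],(v-K[1,2])*d/K[1,1],d],-1); return P@R.T+t
def proj(cam,X,s=None):
    K,R,t=campose(cam,s); p=(np.asarray(X)-t)@R; return (p@K.T)[...,:2]/p[...,2:]
E
python3 - <<'E'
from h import *
s,_,_=shot('scene','sc0.png'); print(s['position'],s['orientation'],s['contact_force'],s['gripper_width'])
for n in ['socket_mid','socket_mouth','gauge_grip','stand_hole','tray_ok','tray_rework']:
    for r in bot.spot_in('scene',n)[:5]: print(n,round(r['p'],2),towld('scene',r['centre']).round(3), )
shot('side','si0.png')
for n in ['socket_mid','gauge_grip','stand_hole']:
    for r in bot.spot_in('side',n)[:5]: print(n,round(r['p'],2),towld('side',r['centre']).round(3), )
for c in('scene','side'): K,R,t=campose(c); print(c,K.round(1).tolist(),t,R[:,2])
print(bot.calibration('wrist'))
E
```

```text
pics
[ 0.22893711 -0.52684999  0.19610593] [[ 9.17206812e-01  3.98411172e-01 -4.48794240e-04]
 [ 3.98411314e-01 -9.17205135e-01  1.77939684e-03]
 [ 2.97295200e-04 -1.81087961e-03 -9.99998316e-01]] [-0.5754011  0.2768148 -0.163297 ] 0.08557682381928843
socket_mid 0.77 [0.62  0.118 0.045]
socket_mouth 0.88 [0.619 0.112 0.051]
gauge_grip 0.94 [ 0.534 -0.145  0.069]
gauge_grip 0.81 [ 0.505 -0.011  0.098]
gauge_grip 0.74 [ 0.542 -0.069  0.082]
gauge_grip 0.73 [ 0.653 -0.183  0.108]
gauge_grip 0.65 [ 0.629 -0.099  0.092]
stand_hole 0.76 [ 0.636 -0.07   0.048]
stand_hole 0.26 [0.482 0.335 0.003]
tray_ok 0.65 [ 0.487 -0.362  0.004]
tray_rework 0.76 [ 0.481  0.335 -0.   ]
socket_mid 0.58 [0.601 0.14  0.057]
gauge_grip 0.76 [ 0.636 -0.167  0.117]
gauge_grip 0.75 [0.494 0.003 0.1  ]
gauge_grip 0.58 [ 0.376 -0.027  0.019]
gauge_grip 0.56 [ 0.619 -0.079  0.095]
gauge_grip 0.55 [ 0.533 -0.062  0.072]
stand_hole 0.85 [ 0.61  -0.033  0.052]
stand_hole 0.68 [ 0.619 -0.082  0.096]
scene [[364.8, 0.0, 316.8], [0.0, 364.8, 202.0], [0.0, 0.0, 1.0]] [ 1.09913741 -0.20865532  0.59920155] [-0.6805271   0.30150237 -0.66781673]
side [[445.0, 0.0, 315.2], [0.0, 445.0, 198.5], [0.0, 0.0, 1.0]] [0.36370991 0.93858807 0.79292355] [ 0.16919847 -0.77854078 -0.60435596]
{'K': array([[310.85785025,   0.        , 320.64011974],
       [  0.        , 310.85785025, 199.38042378],
       [  0.        ,   0.        ,   1.        ]]), 'mount': array([[ 3.24373289e-04, -9.52962521e-01, -3.03087988e-01,
         7.66166041e-02],
       [ 9.99999757e-01,  4.96259951e-04, -4.90101651e-04,
        -5.80063738e-04],
       [ 6.17458935e-04, -3.03087756e-01,  9.52962450e-01,
        -1.77882799e-01],
       [ 0.00000000e+00,  0.00000000e+00,  0.00000000e+00,
         1.00000000e+00]])}
```

View pics/sc0.png

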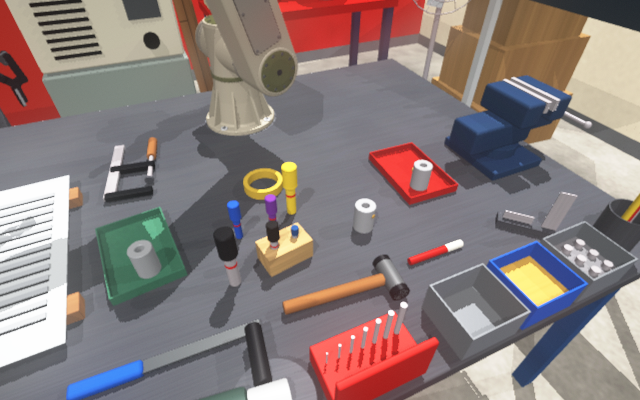

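View pics/si0.png

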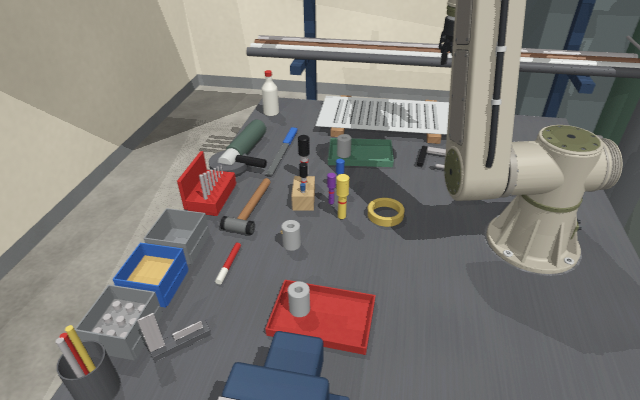

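```bash
python3 - <<'E'
from h import *
from scipy.optimize import least_squares
C={c:cloud(c,np.load('pics/%s.png.npy'%f)) for c,f in(('scene','sc0'),('side','si0'))}
im={c:cv2.imread('pics/%s.png'%f) for c,f in(('scene','sc0'),('side','si0'))}
def fit(p,r):
    f=lambda q:np.hypot(p[:,0]-q[0],p[:,1]-q[1])-r
    R=least_squares(f,p[:,:2].mean(0)+q0,loss='soft_l1',f_scale=.001); return R.x.round(4),np.abs(f(R.x)).mean().round(4)
for nm,xy,r in [('socket',(.62,.12),.023),('pin',(.627,-.09),.012),('bigblk',(.65,-.18),.016),('blue',(.534,-.145),.012),('purple',(.54,-.067),.012),('yel',(.503,-.007),.012),('done_ok',(.55,-.365),.023),('done_rw',(.54,.335),.023)]:
  for c in C:
    P=C[c].reshape(-1,3); m=(np.hypot(P[:,0]-xy[0],P[:,1]-xy[1])<.05)&(P[:,2]>.03)
    q=P[m]
    if len(q)<10: print(nm,c,len(q)); continue
    zt=np.percentile(q[:,2],98)
    campos=campose(c)[2][:2]
    s=q[(q[:,2]>.076 if nm=='pin' else (q[:,2]>.03))&(q[:,2]<zt-.008)]
    top=q[q[:,2]>zt-.006]
    d=s[:,:2].mean(0)-campos; q0=d/np.linalg.norm(d)*r*.7
    print(nm,c,len(q),'ztop',zt.round(4),'top mean',top.mean(0).round(4),'side fit',len(s),fit(s,r))
E
python3 - <<'E'
import cv2
a=cv2.imread('pics/sc0.png')[140:300,190:410]; b=cv2.imread('pics/si0.png')[120:260,260:400]
cv2.imwrite('pics/c1.png',cv2.resize(a,None,fx=3.4,fy=3.4,interpolation=cv2.INTER_CUBIC))
cv2.imwrite('pics/c2.png',cv2.resize(b,None,fx=4,fy=4,interpolation=cv2.INTER_CUBIC))
E
```

```text
socket scene 457 ztop 0.0654 top mean [0.6086 0.1225 0.0634] side fit 207 (array([0.6061, 0.1243]), np.float64(0.002))
socket side 371 ztop 0.0697 top mean [0.605  0.1254 0.0671] side fit 186 (array([0.6055, 0.1234]), np.float64(0.0018))
pin scene 1291 ztop 0.1084 top mean [ 0.6235 -0.092   0.1075] side fit 109 (array([ 0.6208, -0.091 ]), np.float64(0.0006))
pin side 400 ztop 0.1116 top mean [ 0.6203 -0.089   0.1102] side fit 67 (array([ 0.6205, -0.0925]), np.float64(0.0023))
bigblk scene 859 ztop 0.1432 top mean [ 0.6432 -0.1826  0.1415] side fit 590 (array([ 0.6401, -0.1823]), np.float64(0.0023))
bigblk side 285 ztop 0.1475 top mean [ 0.6389 -0.1792  0.145 ] side fit 219 (array([ 0.6403, -0.1836]), np.float64(0.0021))
blue scene 293 ztop 0.0991 top mean [ 0.5263 -0.1435  0.0972] side fit 197 (array([ 0.5222, -0.1434]), np.float64(0.0016))
blue side 121 ztop 0.1026 top mean [ 0.5226 -0.1412  0.1003] side fit 81 (array([ 0.5232, -0.1452]), np.float64(0.0013))
purple scene 276 ztop 0.0992 top mean [ 0.5388 -0.0679  0.0975] side fit 186 (array([ 0.5353, -0.0669]), np.float64(0.0048))
p
[... 156 characters left out ...]
n [ 0.4993 -0.0099  0.1344] side fit 397 (array([ 0.499 , -0.0097]), np.float64(0.0025))
yel side 383 ztop 0.1396 top mean [ 0.4951 -0.0061  0.1376] side fit 291 (array([ 0.4949, -0.0072]), np.float64(0.0024))
done_ok scene 617 ztop 0.0685 top mean [ 0.5432 -0.3356  0.0666] side fit 282 (array([ 0.54  , -0.3339]), np.float64(0.0022))
done_ok side 113 ztop 0.0725 top mean [ 0.5405 -0.3369  0.0701] side fit 42 (array([ 0.54  , -0.3371]), np.float64(0.0022))
done_rw scene 387 ztop 0.0681 top mean [0.5398 0.323  0.0662] side fit 201 (array([0.5375, 0.3251]), np.float64(0.0015))
done_rw side 531 ztop 0.0725 top mean [0.5369 0.3268 0.0702] side fit 248 (array([0.5375, 0.3246]), np.float64(0.0021))
```

View pics/c1.png

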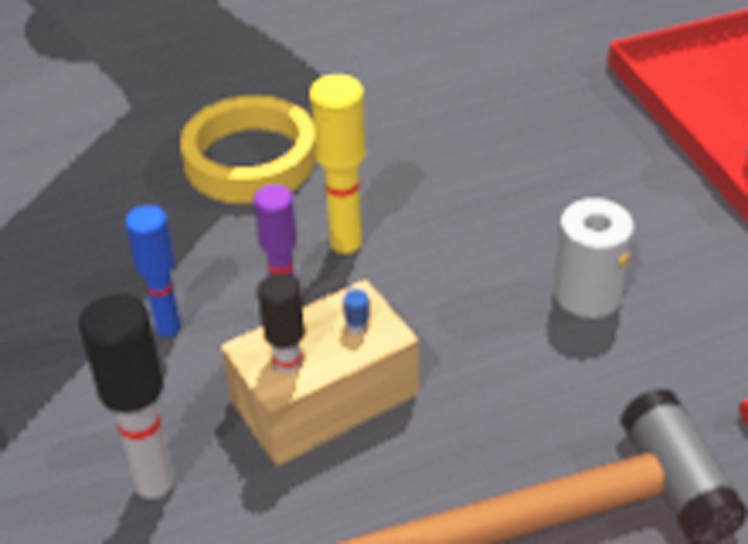

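View pics/c2.png

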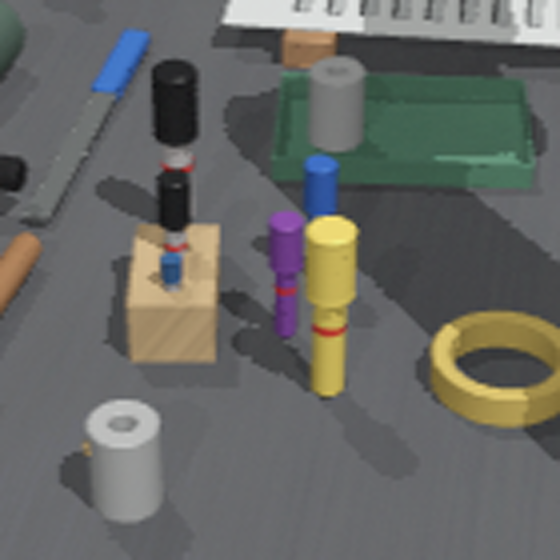

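```bash
cat >> h.py <<'E'
from scipy.spatial.transform import Rotation as Ro
def Rd(yaw):  # tool down, tool y at yaw deg
    a=np.deg2rad(yaw); y=np.array([np.cos(a),np.sin(a),0]); z=np.array([0,0,-1.]); return np.stack([np.cross(y,z),y,z],1)
def inc(pos,yaw,s=None):
    s=s or bot.sense(); R=np.array(s['orientation']); p=np.array(s['position'])
    return (R.T@(np.array(pos)-p)*1000).round(1), np.rad2deg(Ro.from_matrix(R.T@Rd(yaw)).as_rotvec()).round(2)
E
python3 -c "
from h import *
print(inc((.621,-.091,.21),45))"
```

```text
(array([ 533.3, -244.1,  -13. ]), array([ 0.0000e+00,  1.0000e-02, -1.1152e+02]))
```

{"name": "carry_out", "arguments": {"increments": [[533,-244,-13,0,0,-111.5,1],[533,-244,-13,0,0,-111.5,1],[533,-244,-13,0,0,-111.5,1],[533,-244,-13,0,0,-111.5,1],[533,-244,-13,0,0,-111.5,1],[533,-244,-13,0,0,-111.5,1],[533,-244,-13,0,0,-111.5,1],[533,-244,-13,0,0,-111.5,1]]}}

```text
time_s: 1.35
position: [0.4975, -0.2282, 0.2062]
orientation: [[-0.045, 0.999, 0.001], [0.999, 0.045, -0.001], [-0.001, 0.001, -1.0]]
contact_force: [-0.4, -2.0, -0.5]
gripper_width: 0.0857
```

```bash
python3 -c "
from h import *
s=bot.sense();print(s['time_s'],s['position'],s['orientation'],s['joint_velocities'])
print(inc((.621,-.091,.21),45))"
```

```text
1.35 [ 0.49748067 -0.22822575  0.20622546] [[-4.51554111e-02  9.98979746e-01  6.75738398e-04]
 [ 9.98979772e-01  4.51558220e-02 -6.05694668e-04]
 [-6.35590228e-04  6.47698599e-04 -9.99999588e-01]] [ 0.92639204  0.25206653  0.35815898  0.09601007 -0.00194846 -0.56528031]
(array([131.5, 129.6,  -3.8]), array([ 2.000e-02,  5.000e-02, -4.241e+01]))
```

{"name": "carry_out", "arguments": {"increments": [[131,130,-4,0,0,-42.4,1],[131,130,-4,0,0,-42.4,1],[131,130,-4,0,0,-42.4,1],[131,130,-4,0,0,-42.4,1],[131,130,-4,0,0,-42.4,1],[131,130,-4,0,0,-42.4,1],[131,130,-4,0,0,-42.4,1]]}}

```text
time_s: 2.05
position: [0.6209, -0.094, 0.2097]
orientation: [[-0.7, 0.714, -0.0], [0.714, 0.7, -0.0], [0.0, -0.0, -1.0]]
contact_force: [-0.1, -0.3, -0.3]
gripper_width: 0.0856
```

Run:
```python
from h import *
s,im,d=shot('wrist','w1.png')
print(s['time_s'],s['position'],s['joint_velocities'].round(3),s['contact_force'],s['wrist_torque'])
for n in ['gauge_grip','stand_hole']:
    for r in bot.spot_in('wrist',n)[:4]: print(n,round(r['p'],2),towld('wrist',r['centre'],s).round(3))
print(inc((.621,-.091,.21),45))
P=cloud('wrist',d,s).reshape(-1,3)
m=(np.hypot(P[:,0]-.621,P[:,1]+.091)<.03)&(P[:,2]>.1); t=P[m]; print(m.sum(),t.mean(0),t.min(0),t.max(0),np.median(t[:,2]))
m=(np.hypot(P[:,0]-.621,P[:,1]+.043)<.025)&(P[:,2]>.066); t=P[m]; print('plug',m.sum(),t.mean(0),t.min(0),t.max(0)) if m.sum() else 0
print(proj('wrist',[[.621,-.091,.11],[.621,-.043,.074],[.606,.124,.066]],s))
```

```text
2.05 [ 0.62085    -0.09402576  0.2097129 ] [-0.017 -0.011 -0.008 -0.003  0.001 -0.004] [-0.14744347 -0.33479309 -0.33965793] [-0.00883257 -0.00652762 -0.00446696]
gauge_grip 0.83 [ 0.536 -0.067  0.098]
gauge_grip 0.83 [ 0.505 -0.012  0.136]
gauge_grip 0.81 [ 0.632 -0.171  0.133]
gauge_grip 0.8 [ 0.62  -0.089  0.109]
stand_hole 0.67 [ 0.611 -0.063  0.049]
stand_hole 0.67 [ 0.621 -0.089  0.109]
stand_hole 0.57 [0.736 0.211 0.013]
(array([2.4, 2.9, 0.1]), array([-0.  ,  0.01, -0.55]))
9783 [ 0.61342697 -0.08252839  0.31630673] [ 0.59153977 -0.10350512  0.10023871] [ 0.63179248 -0.06163106  0.34047433] 0.32817025471279204
plug 4845 [ 0.62988451 -0.05978847  0.31506149] [ 0.60414803 -0.06797648  0.06648838] [ 0.64501808 -0.03634494  0.3398742 ]
[[323.73747512 187.35727446]
 [357.05551812 144.867217  ]
 [479.11229613  -1.19857879]]
```

View pics/w1.png

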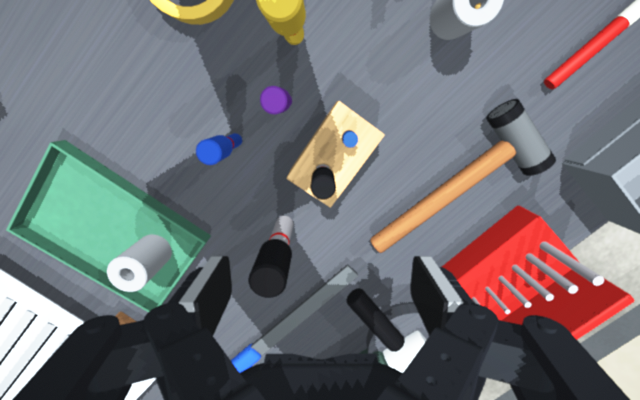

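Run:
```python
from h import *
s=bot.sense(); d=np.load('pics/w1.png.npy'); P0=cloud('wrist',d,s)
def reg(nm,x,y,r,z0,z1):
    P=P0.reshape(-1,3); m=(np.hypot(P[:,0]-x,P[:,1]-y)<r)&(P[:,2]>z0)&(P[:,2]<z1); t=P[m]
    c,rad=cv2.minEnclosingCircle(t[:,:2].astype(np.float32)); print(nm,m.sum(),t.mean(0).round(4),'mec',np.round(c,4),round(rad,4),'bbox',(t.min(0)+t.max(0))/2)
reg('pintop',.621,-.091,.03,.104,.115)
reg('pin',.621,-.091,.03,.085,.115)
reg('plug',.621,-.043,.025,.068,.08)
reg('purple',.536,-.067,.03,.09,.105)
P=P0.reshape(-1,3); m=(np.hypot(P[:,0]-.621,P[:,1]+.07)<.09)&(P[:,2]>.045)&(P[:,2]<.054);print(cv2.minAreaRect(P[m][:,:2].astype(np.float32)*1000), P[m][:,2].mean())
print(proj('wrist',[s['position'],[.62,-.09,.092]],s))
```

```text
pintop 534 [ 0.6194 -0.0917  0.1109] mec [ 0.6199 -0.0922] 0.0121 bbox [ 0.61977066 -0.09224975  0.10863464]
pin 632 [ 0.6184 -0.0907  0.1084] mec [ 0.6197 -0.0924] 0.0122 bbox [ 0.61977066 -0.09224975  0.09917759]
plug 207 [ 0.6114 -0.0449  0.0751] mec [ 0.6119 -0.045 ] 0.008 bbox [ 0.61176448 -0.04473191  0.07275599]
purple 625 [ 0.535  -0.0677  0.1009] mec [ 0.5348 -0.0683] 0.0122 bbox [ 0.53490322 -0.0679299   0.09683273]
((616.4031982421875, -70.78175354003906), (60.27510452270508, 100.40450286865234), 9.700936317443848) 0.05129556041655286
[[321.57660015 233.04448138]
 [324.20200184 180.5774327 ]]
```

```bash
python3 -c "
from h import *
s=bot.sense();print(s['time_s'],s['position'])
print(inc((.620,-.0923,.073),45))"
```

```text
2.2 [ 0.62064388 -0.0947679   0.21006822]
(array([  2.2,   1.3, 137.1]), array([-0.  ,  0.01, -0.55]))
```

{"name": "carry_out", "arguments": {"increments": [[2.2,1.3,45,0,0,-0.5,1],[2.2,1.3,85,0,0,-0.5,1],[2.2,1.3,115,0,0,-0.5,1],[2.2,1.3,130,0,0,-0.5,1],[2.2,1.3,137,0,0,-0.5,1],[2.2,1.3,137,0,0,-0.5,1],[2.2,1.3,137,0,0,-0.5,1]]}}

```text
time_s: 2.9
position: [0.6211, -0.0921, 0.0741]
orientation: [[-0.708, 0.706, 0.002], [0.706, 0.708, -0.001], [-0.002, 0.001, -1.0]]
contact_force: [-0.0, -0.3, 0.8]
gripper_width: 0.0852
```

```bash
python3 -c "
from h import *
s=bot.sense();print(s['time_s'],s['position'],s['contact_force'])
print(inc((.620,-.0923,.073),45))"
```

```text
2.9 [ 0.62113771 -0.09207803  0.07411422] [-0.04680487 -0.25960798  0.83381714]
(array([ 0.7, -1. ,  1.1]), array([0.05, 0.1 , 0.07]))
```

Close on the head.

{"name": "carry_out", "arguments": {"increments": [[0.5,-0.8,0,0,0,0,0],[0.5,-0.8,0,0,0,0,0],[0.5,-0.8,0,0,0,0,0],[0.5,-0.8,0,0,0,0,0],[0.5,-0.8,0,0,0,0,0],[0.5,-0.8,0,0,0,0,0],[0.5,-0.8,0,0,0,0,0],[0.5,-0.8,0,0,0,0,0]], "newtons": 60}}

```text
time_s: 3.7
position: [0.62, -0.0919, 0.0735]
orientation: [[-0.709, 0.705, 0.001], [0.705, 0.709, -0.001], [-0.001, 0.0, -1.0]]
contact_force: [-0.7, -0.8, 5.8]
gripper_width: 0.0185
```

Run:
```python
from h import *
s,im,d=shot('wrist','w2.png')
print(s['time_s'],s['position'],s['contact_force'],s['wrist_torque'],s['gripper_width'])
```

```text
3.7 [ 0.62004908 -0.09186768  0.07353896] [-0.743005   -0.78808364  5.84130222] [-0.07428974  0.0964147   0.0024821 ] 0.018457682362678095
```

View pics/w2.png

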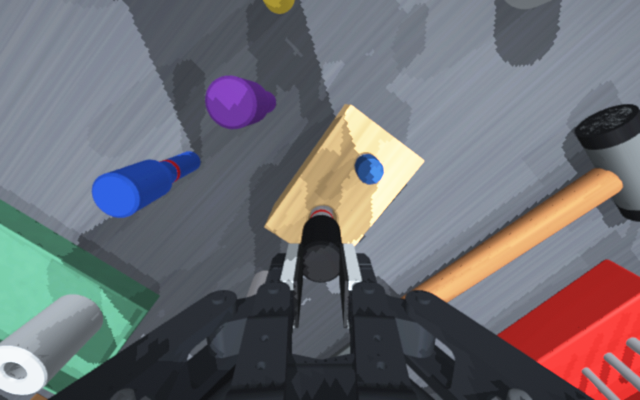

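Run:
```python
from h import *
s=bot.sense(); print(s['gripper_width'],s['time_s'])
d=np.load('pics/w2.png.npy'); P0=cloud('wrist',d,s)
print(proj('wrist',[[.62,-.0919,.11],[.62,-.0919,.07]],s))
R=np.array(s['orientation']);L=(P0-np.array(s['position']))@R*1000
for v in range(200,300,8): print(v,[tuple(L[v,u].round(0).astype(int)) for u in (285,298,308,322,335,346)])
```

```text
0.01867613939696564 3.75
[[321.59288615 262.0628371 ]
 [321.38615101 230.73179131]]
200 [(np.int64(14), np.int64(-25), np.int64(22)), (np.int64(14), np.int64(-16), np.int64(23)), (np.int64(14), np.int64(-9), np.int64(22)), (np.int64(14), np.int64(0), np.int64(23)), (np.int64(14), np.int64(9), np.int64(23)), (np.int64(15), np.int64(17), np.int64(22))]
208 [(np.int64(9), np.int64(-25), np.int64(22)), (np.int64(9), np.int64(-16), np.int64(22)), (np.int64(9), np.int64(-9), np.int64(22)), (np.int64(8), np.int64(0), np.int64(23)), (np.int64(9), np.int64(9), np.int64(23)), (np.int64(8), np.int64(17), np.int64(23))]
216 [(np.int64(3), np.int64(-25), np.int64(23)), (np.int64(3), np.int64(-16), np.int64(22)), (np.int64(-1), np.int64(-10), np.int64(32)), (np.int64(12), np.int64(0), np.int64(-2)), (np.int64(-3), np.int64(10), np.int64(37)), (np.int64(2), np.int64(17), np.int64(23))]
224 [(np.int64(-3), np.int64(-25), np.int64(23)), (np.int64(-4), np.int64(-16), np.int64(24)), (np.int64(9), np.int64(-8), np.int64(-7)), (np.int64(12), np.int64(0), np.int64(-14)), (np.int64(8), np.int64(8), np.int6
[... 1812 characters left out ...]
), np.int64(73)), (np.int64(-10), np.int64(0), np.int64(-37)), (np.int64(-80), np.int64(13), np.int64(74)), (np.int64(12), np.int64(9), np.int64(-72))]
288 [(np.int64(13), np.int64(-14), np.int64(-79)), (np.int64(4), np.int64(-10), np.int64(-66)), (np.int64(-87), np.int64(-12), np.int64(73)), (np.int64(-88), np.int64(1), np.int64(73)), (np.int64(-87), np.int64(13), np.int64(72)), (np.int64(10), np.int64(9), np.int64(-74))]
296 [(np.int64(13), np.int64(-13), np.int64(-84)), (np.int64(2), np.int64(-10), np.int64(-68)), (np.int64(-96), np.int64(-12), np.int64(73)), (np.int64(-97), np.int64(1), np.int64(73)), (np.int64(-96), np.int64(13), np.int64(73)), (np.int64(5), np.int64(9), np.int64(-72))]
```

{"name": "carry_out", "arguments": {"increments": [[0.5,-0.8,-10,0,0,0,0],[0.5,-0.8,-30,0,0,0,0],[0.5,-0.8,-55,0,0,0,0],[0.5,-0.8,-80,0,0,0,0],[0.5,-0.8,-95,0,0,0,0],[0.5,-0.8,-95,0,0,0,0]]}}

```text
time_s: 4.35
position: [0.6198, -0.0921, 0.1703]
orientation: [[-0.709, 0.705, 0.004], [0.705, 0.709, -0.001], [-0.003, 0.002, -1.0]]
contact_force: [1.1, 0.0, -1.3]
gripper_width: 0.0184
```

Run:
```python
from h import *
s,im,d=shot('side','s3.png')
print(s['time_s'],s['position'],s['contact_force'],s['wrist_torque'],s['gripper_width'])
cv2.imwrite('pics/s3c.png',cv2.resize(im[80:280,200:420],None,fx=3,fy=3,interpolation=cv2.INTER_CUBIC))
print(inc((.606,.124,.17),45,s),inc((.606,.124,.17),0,s))
```

```text
4.35 [ 0.61975218 -0.09211536  0.17029847] [ 1.07663893  0.03793367 -1.25940839] [-0.03128048 -0.06764303  0.00651488] 0.01835919994501408
(array([162.2, 143.5,   0. ]), array([0.1 , 0.18, 0.14])) (array([162.2, 143.5,   0. ]), array([ 0.17,  0.13, 45.14]))
```

View pics/s3c.png

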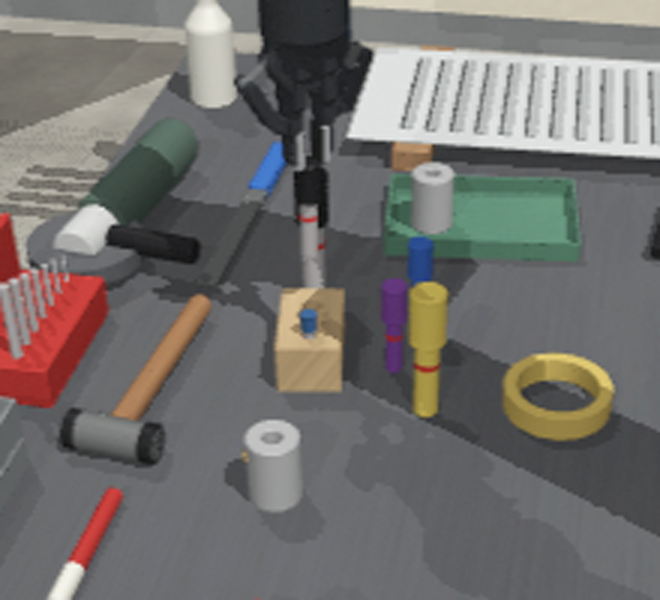

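```bash
python3 -c "
from h import *
print(inc((.648,.082,.17),45))"
```

```text
(array([102.1, 143.7,  -1.5]), array([0.04, 0.07, 0.14]))
```

{"name": "carry_out", "arguments": {"increments": [[20,28,0,0,0,0,0],[45,63,0,0,0,0,0],[70,98,0,0,0,0,0],[90,127,0,0,0,0,0],[102,143.5,-1,0,0,0,0],[102,143.5,-1,0,0,0,0],[102,143.5,-1,0,0,0,0],[102,143.5,-1,0,0,0,0]]}}

```text
time_s: 5.2
position: [0.6469, 0.0809, 0.1678]
orientation: [[-0.708, 0.706, -0.002], [0.706, 0.708, -0.0], [0.001, -0.002, -1.0]]
contact_force: [0.2, -0.3, -1.8]
gripper_width: 0.0188
```

Run:
```python
from h import *
s,im,d=shot('wrist','w4.png')
print(s['time_s'],s['position'],s['joint_velocities'].round(3),s['contact_force'])
for n in ['socket_mouth','gauge_tip','socket_mid']:
    for r in bot.spot_in('wrist',n)[:3]: print(n,round(r['p'],2),towld('wrist',r['centre'],s).round(4))
P=cloud('wrist',d,s).reshape(-1,3)
m=(np.hypot(P[:,0]-.606,P[:,1]-.124)<.045)&(P[:,2]>.06)&(P[:,2]<.072); t=P[m]
c,r=cv2.minEnclosingCircle(t[:,:2].astype(np.float32)); print(m.sum(),t.mean(0),c,r)
```

```text
5.2 [0.6468694  0.08089102 0.16776073] [-0.013 -0.007  0.006  0.002  0.001  0.002] [ 0.18414809 -0.31056335 -1.8249169 ]
socket_mouth 0.96 [0.6059 0.1187 0.065 ]
gauge_tip 0.89 [ 0.5227 -0.1381  0.0884]
gauge_tip 0.85 [ 0.6331 -0.1718  0.0236]
gauge_tip 0.84 [5.028e-01 5.000e-04 1.260e-01]
socket_mid 0.71 [0.6037 0.1217 0.0697]
1908 [0.60453753 0.12419459 0.06686576] (0.604793906211853, 0.12370142340660095) 0.023083867505192757
```

View pics/w4.png

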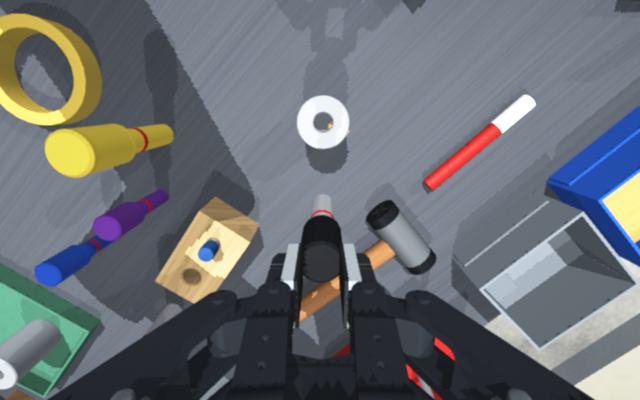

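Run:
```python
from h import *
s=bot.sense()
d=np.load('pics/w4.png.npy'); L=(cloud('wrist',d,s)-np.array(s['position']))@np.array(s['orientation'])*1000
for v in range(196,246,5): print(v,[tuple(L[v,u].round(1)) for u in (314,321,328)])
print(s['position'],inc((.6047,.1238,.145),45))
```

```text
196 [(np.float64(-26.6), np.float64(-8.3), np.float64(166.4)), (np.float64(7.4), np.float64(-0.3), np.float64(54.7)), (np.float64(6.5), np.float64(5.2), np.float64(57.7))]
201 [(np.float64(4.2), np.float64(-5.7), np.float64(51.8)), (np.float64(7.8), np.float64(-0.3), np.float64(40.7)), (np.float64(6.5), np.float64(5.0), np.float64(44.8))]
206 [(np.float64(5.4), np.float64(-5.4), np.float64(36.3)), (np.float64(8.0), np.float64(-0.3), np.float64(28.6)), (np.float64(6.1), np.float64(4.7), np.float64(34.3))]
211 [(np.float64(5.9), np.float64(-5.2), np.float64(24.0)), (np.float64(8.6), np.float64(-0.3), np.float64(16.6)), (np.float64(6.1), np.float64(4.5), np.float64(23.6))]
216 [(np.float64(10.9), np.float64(-4.7), np.float64(1.0)), (np.float64(11.5), np.float64(-0.4), np.float64(-0.6)), (np.float64(11.0), np.float64(3.9), np.float64(0.9))]
221 [(np.float64(10.4), np.float64(-4.5), np.float64(-6.0)), (np.float64(11.8), np.float64(-0.4), np.float64(-9.4)), (np.float64(11.2), np.float64(3.7), np.float64(-8.0))]
226 [(np.float64(10.8), np.float64(-4.3), np.float64(-14.7)), (np.float64(11.8), np.float64(-0.4), np.float64(-17.1)), (np.float64(10.6), np.float64(3.6), np.float64(-14.2))]
231 [(np.float64(11.4), np.float64(-4.2), np.float64(-23.1)), (np.float64(11.5), np.float64(-0.4), np.float64(-23.5)), (np.float64(11.2), np.float64(3.4), np.float64(-22.6))]
236 [(np.float64(11.3), np.float64(-4.0), np.float64(-29.5)), (np.float64(11.1), np.float64(-0.4), np.float64(-29.1)), (np.float64(11.0), np.float64(3.3), np.float64(-28.8))]
241 [(np.float64(11.8), np.float64(-3.9), np.float64(-36.6)), (np.float64(78.3), np.float64(-0.6), np.float64(-177.9)), (np.float64(11.3), np.float64(3.1), np.float64(-35.4))]
[0.64748776 0.08066034 0.16873282] (array([60.8,  0.3, 23.7]), array([-0.02, -0.  ,  0.04]))
```

{"name": "carry_out", "arguments": {"increments": [[25,0.3,5,0,0,0,0],[50,0.3,15,0,0,0,0],[60.8,0.3,24,0,0,0,0],[60.8,0.3,24,0,0,0,0],[60.8,0.3,24,0,0,0,0],[60.8,0.3,24,0,0,0,0]]}}

```text
time_s: 6.0
position: [0.6058, 0.1241, 0.1456]
orientation: [[-0.708, 0.706, 0.002], [0.706, 0.708, -0.0], [-0.001, 0.001, -1.0]]
contact_force: [0.5, -0.1, -1.3]
gripper_width: 0.019
```

Run:
```python
from h import *
s,im,d=shot('side','s5.png'); s2,im2,d2=shot('scene','c5.png'); s3,im3,d3=shot('wrist','w5.png')
for q in(s,s2,s3): print(q['time_s'],q['position'],q['contact_force'])
p=np.array(s3['position'])
for c,i in(('side',im),('scene',im2)):
    u=proj(c,[p-[0,0,.0635],[.6047,.1238,.066]]); print(c,u)
    x,y=u[1].astype(int); cv2.imwrite('pics/%s5z.png'%c,cv2.resize(i[y-70:y+50,x-60:x+60],None,fx=5,fy=5,interpolation=cv2.INTER_CUBIC))
P=cloud('wrist',d3,s3).reshape(-1,3)
m=(np.hypot(P[:,0]-.606,P[:,1]-.124)<.045)&(P[:,2]>.06)&(P[:,2]<.072); t=P[m]
c,r=cv2.minEnclosingCircle(t[:,:2].astype(np.float32)); print(m.sum(),c,r)
print(inc((.6047,.1238,.145),45))
a=cv2.imread('pics/side5z.png');b=cv2.imread('pics/scene5z.png');cv2.imwrite('pics/z5.png',cv2.resize(np.hstack([a,b]),(800,400)))
```

```text
6.0 [0.60581071 0.12411774 0.14556342] [ 0.48999662 -0.05840602 -1.33862203]
6.05 [0.60582872 0.12410876 0.14551647] [-0.36507799 -0.27356727 -2.27237339]
6.1 [0.6057381  0.12416274 0.14539468] [ 0.36844045 -0.44165353 -1.51765921]
side [[290.04492265 220.92517567]
 [290.79934821 225.74460591]]
scene [[365.56894487 199.04886679]
 [364.53867915 204.28893862]]
1514 (0.6049925684928894, 0.12422558665275574) 0.023280775174498558
(array([ 0.3, -0.9,  0.3]), array([0.04, 0.05, 0.08]))
```

View pics/z5.png

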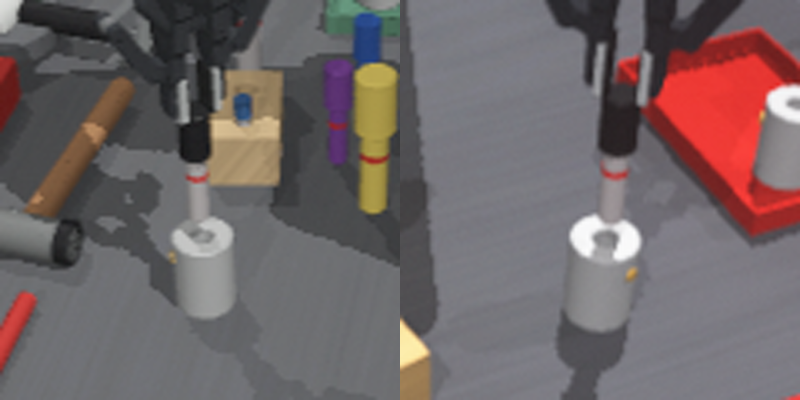

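View pics/w5.png

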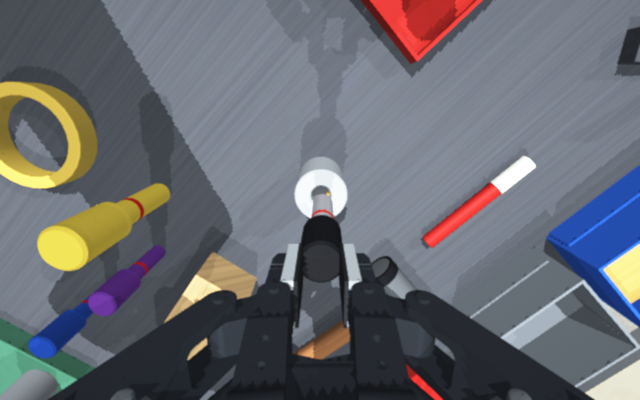

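{"name": "carry_out", "arguments": {"increments": [[0.3,-0.8,6,0,0,0,0],[0.3,-0.8,11,0,0,0,0],[0.3,-0.8,14,0,0,0,0],[0.3,-0.8,16,0,0,0,0],[0.3,-0.8,18,0,0,0,0],[0.3,-0.8,20,0,0,0,0]]}}

```text
time_s: 6.75
position: [0.604, 0.1245, 0.1247]
orientation: [[-0.709, 0.705, 0.0], [0.705, 0.709, -0.0], [-0.0, -0.0, -1.0]]
contact_force: [-0.2, -0.9, -2.6]
gripper_width: 0.0183
```

Run:
```python
from h import *
s3,im3,d3=shot('wrist','w6.png'); s=s3
print(s['time_s'],s['position'],s['contact_force'],s['wrist_torque'])
P=cloud('wrist',d3,s3).reshape(-1,3)
m=(np.hypot(P[:,0]-.606,P[:,1]-.124)<.045)&(P[:,2]>.06)&(P[:,2]<.072); t=P[m]
c,r=cv2.minEnclosingCircle(t[:,:2].astype(np.float32)); print(m.sum(),c,r)
```

```text
6.75 [0.60395753 0.12453242 0.12474425] [-0.21344678 -0.90742362 -2.5811517 ] [-0.03019817  0.01305491 -0.05167412]
1729 (0.6047874689102173, 0.12394106388092041) 0.023164017125964165
```

{"name": "carry_out", "arguments": {"increments": [[-0.5,0.1,3,0,0,0,0],[-0.5,0.1,6,0,0,0,0],[-0.5,0.1,8,0,0,0,0],[-0.5,0.1,10,0,0,0,0],[-0.5,0.1,10,0,0,0,0]]}}

```text
time_s: 7.3
position: [0.6041, 0.1243, 0.1145]
orientation: [[-0.709, 0.705, -0.001], [0.705, 0.709, -0.0], [0.0, -0.0, -1.0]]
contact_force: [-0.5, 0.2, -1.7]
gripper_width: 0.0179
```

{"name": "carry_out", "arguments": {"increments": [[0,0,1,0,0,0,0],[0,0,2,0,0,0,0],[0,0,3,0,0,0,0],[0,0,3,0,0,0,0]]}}

```text
time_s: 7.7
position: [0.6042, 0.1241, 0.1119]
orientation: [[-0.709, 0.706, -0.0], [0.706, 0.709, -0.0], [-0.0, -0.0, -1.0]]
contact_force: [0.1, -0.8, -1.6]
gripper_width: 0.0181
```

{"name": "carry_out", "arguments": {"increments": [[0,0,1,0,0,0,0],[0,0,2,0,0,0,0],[0,0,3,0,0,0,0]]}}

```text
time_s: 8.0
position: [0.6052, 0.1241, 0.11]
orientation: [[-0.709, 0.705, 0.002], [0.705, 0.709, -0.0], [-0.002, 0.001, -1.0]]
contact_force: [-0.5, -0.9, 6.4]
gripper_width: 0.0184
```

{"name": "carry_out", "arguments": {"increments": [[0,0,1,0,0,0,0],[0,0,2,0,0,0,0],[0,0,2,0,0,0,0]]}}

```text
time_s: 8.3
position: [0.6048, 0.1244, 0.107]
orientation: [[-0.709, 0.705, 0.001], [0.705, 0.709, 0.0], [-0.0, 0.001, -1.0]]
contact_force: [0.4, -0.8, 1.3]
gripper_width: 0.0183
```

{"name": "carry_out", "arguments": {"increments": [[0,0,2,0,0,0,0],[0,0,4,0,0,0,0],[0,0,6,0,0,0,0],[0,0,6,0,0,0,0]]}}

```text
time_s: 8.7
position: [0.6041, 0.1244, 0.1002]
orientation: [[-0.709, 0.705, -0.001], [0.705, 0.709, 0.0], [0.001, -0.0, -1.0]]
contact_force: [1.2, -0.1, -0.1]
gripper_width: 0.0181
```

{"name": "carry_out", "arguments": {"increments": [[0,0,1,0,0,0,0],[0,0,2,0,0,0,0],[0,0,2,0,0,0,0]]}}

```text
time_s: 9.0
position: [0.6042, 0.1243, 0.0986]
orientation: [[-0.709, 0.705, -0.0], [0.705, 0.709, -0.0], [0.0, -0.0, -1.0]]
contact_force: [-0.0, -0.5, 1.5]
gripper_width: 0.0184
```

{"name": "carry_out", "arguments": {"increments": [[0,0,1,0,0,0,0],[0,0,2,0,0,0,0]]}}

```text
time_s: 9.2
position: [0.6044, 0.1242, 0.0969]
orientation: [[-0.709, 0.705, 0.0], [0.705, 0.709, -0.0], [-0.0, 0.0, -1.0]]
contact_force: [0.1, -0.1, 2.0]
gripper_width: 0.0182
```

{"name": "carry_out", "arguments": {"increments": [[0,0,1,0,0,0,0],[0,0,2,0,0,0,0]]}}

```text
time_s: 9.4
position: [0.6044, 0.1242, 0.0948]
orientation: [[-0.709, 0.705, 0.0], [0.705, 0.709, -0.0], [-0.0, 0.0, -1.0]]
contact_force: [0.6, -0.6, 2.3]
gripper_width: 0.0185
```

{"name": "carry_out", "arguments": {"increments": [[0,0,1,0,0,0,0],[0,0,2,0,0,0,0]]}}

```text
time_s: 9.6
position: [0.6043, 0.1243, 0.0928]
orientation: [[-0.709, 0.705, 0.0], [0.705, 0.709, -0.0], [-0.0, -0.0, -1.0]]
contact_force: [0.0, -0.0, 2.5]
gripper_width: 0.0186
```

{"name": "carry_out", "arguments": {"increments": [[0,0,1,0,0,0,0],[0,0,1,0,0,0,0]]}}

```text
time_s: 9.8
position: [0.6042, 0.1243, 0.0915]
orientation: [[-0.709, 0.705, -0.0], [0.705, 0.709, 0.0], [0.0, -0.0, -1.0]]
contact_force: [0.5, -0.9, 0.8]
gripper_width: 0.0185
```

Depth now ~38 mm, still only drag.

{"name": "carry_out", "arguments": {"increments": [[0,0,0.8,0,0,0,0],[0,0,1.5,0,0,0,0]]}}

```text
time_s: 10.0
position: [0.6043, 0.1242, 0.0904]
orientation: [[-0.709, 0.705, 0.0], [0.705, 0.709, -0.0], [-0.0, -0.0, -1.0]]
contact_force: [0.4, 0.4, 3.0]
gripper_width: 0.0182
```

{"name": "carry_out", "arguments": {"increments": [[0,0,0.8,0,0,0,0],[0,0,1.5,0,0,0,0]]}}

```text
time_s: 10.2
position: [0.6043, 0.1242, 0.0888]
orientation: [[-0.709, 0.705, 0.0], [0.705, 0.709, -0.0], [-0.0, -0.0, -1.0]]
contact_force: [1.0, -0.5, 2.4]
gripper_width: 0.0185
```

{"name": "carry_out", "arguments": {"increments": [[0,0,0.5,0,0,0,0],[0,0,1,0,0,0,0]]}}

```text
time_s: 10.4
position: [0.6044, 0.1242, 0.0878]
orientation: [[-0.709, 0.705, 0.0], [0.705, 0.709, -0.0], [-0.0, 0.0, -1.0]]
contact_force: [-0.2, -0.4, 3.0]
gripper_width: 0.0184
```

{"name": "carry_out", "arguments": {"increments": [[0,0,0.5,0,0,0,0],[0,0,1,0,0,0,0]]}}

```text
time_s: 10.6
position: [0.6043, 0.1242, 0.0868]
orientation: [[-0.709, 0.705, 0.0], [0.705, 0.709, -0.0], [-0.0, -0.0, -1.0]]
contact_force: [0.5, -1.3, 1.7]
gripper_width: 0.0186
```

{"name": "carry_out", "arguments": {"increments": [[0,0,0.5,0,0,0,0],[0,0,1,0,0,0,0]]}}

```text
time_s: 10.8
position: [0.6044, 0.1242, 0.0858]
orientation: [[-0.709, 0.705, 0.0], [0.705, 0.709, -0.0], [-0.0, -0.0, -1.0]]
contact_force: [0.6, 0.7, 0.9]
gripper_width: 0.0184
```

{"name": "carry_out", "arguments": {"increments": [[0,0,0.5,0,0,0,0],[0,0,1,0,0,0,0]]}}

```text
time_s: 11.0
position: [0.6043, 0.1242, 0.0848]
orientation: [[-0.709, 0.705, 0.0], [0.705, 0.709, -0.0], [-0.0, -0.0, -1.0]]
contact_force: [0.0, -1.0, 1.3]
gripper_width: 0.0185
```

{"name": "carry_out", "arguments": {"increments": [[0,0,0.5,0,0,0,0],[0,0,1,0,0,0,0]]}}

```text
time_s: 11.2
position: [0.6043, 0.1243, 0.0838]
orientation: [[-0.709, 0.705, 0.0], [0.705, 0.709, -0.0], [-0.0, -0.0, -1.0]]
contact_force: [1.0, 0.2, 2.2]
gripper_width: 0.0184
```

{"name": "carry_out", "arguments": {"increments": [[0,0,0.5,0,0,0,0],[0,0,1,0,0,0,0]]}}

```text
time_s: 11.4
position: [0.6043, 0.1242, 0.0828]
orientation: [[-0.709, 0.705, 0.0], [0.705, 0.709, -0.0], [-0.0, -0.0, -1.0]]
contact_force: [0.7, -1.2, 1.9]
gripper_width: 0.0178
```

{"name": "carry_out", "arguments": {"increments": [[0,0,0.5,0,0,0,0],[0,0,1,0,0,0,0]]}}

```text
time_s: 11.6
position: [0.6046, 0.1242, 0.0827]
orientation: [[-0.709, 0.705, 0.001], [0.705, 0.709, -0.0], [-0.001, 0.0, -1.0]]
contact_force: [-1.6, -1.0, 9.1]
gripper_width: 0.0186
```

Run:
```python
from h import *
s,im,d=shot('side','s7.png'); s2,im2,d2=shot('scene','c7.png')
print(s2['position'],s2['contact_force'])
o=[]
for c,i in(('side',im),('scene',im2)):
    x,y=proj(c,[.6045,.124,.066]).astype(int); o.append(cv2.resize(i[y-50:y+50,x-50:x+50],(400,400),interpolation=cv2.INTER_CUBIC))
cv2.imwrite('pics/z7.png',np.hstack(o))
```

```text
[0.60455202 0.12420729 0.08268766] [-0.50426541 -0.89783734  7.18828782]
```

View pics/z7.png

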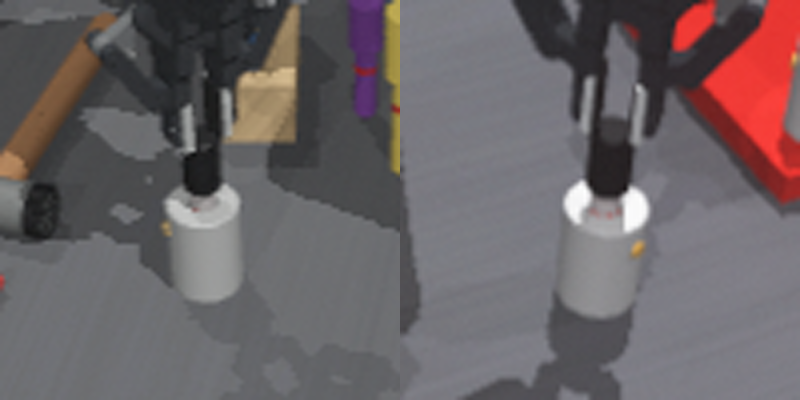

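{"name": "carry_out", "arguments": {"increments": [[0,0,0.5,0,0,0,0],[0,0,0.8,0,0,0,0],[0,0,0.8,0,0,0,0]]}}

```text
time_s: 12.0
position: [0.6047, 0.1242, 0.0826]
orientation: [[-0.709, 0.705, 0.002], [0.705, 0.709, -0.0], [-0.001, 0.001, -1.0]]
contact_force: [-1.4, -1.1, 9.7]
gripper_width: 0.0186
```

Run:
```python
from h import *
s,im,d=shot('wrist','w8.png'); s2,im2,d2=shot('side','s8.png')
print(s['position'],s['contact_force'],s2['position'],s2['contact_force'])
P=cloud('wrist',d,s); L=(P-np.array(s['position']))@np.array(s['orientation'])*1000
m=(abs(L[...,0])<9)&(abs(L[...,1])<9)&(L[...,2]<-20)&(L[...,2]>-50);print('head top above TCP',L[m][:,2].mean(), m.sum())
x,y=proj('wrist',[.6045,.124,.066],s).astype(int);print(x,y); a=cv2.resize(im[y-60:y+40,x-50:x+50],(600,600),interpolation=cv2.INTER_CUBIC)
cv2.imwrite('pics/z8.png',a)
```

```text
[0.60469476 0.12417881 0.08257963] [-1.37462825 -1.12693053  9.72782653] [0.60466104 0.12418572 0.08254391] [-1.27008436 -0.80574569 11.13403748]
head top above TCP -37.271736334926196 1215
321 223
```

View pics/z8.png

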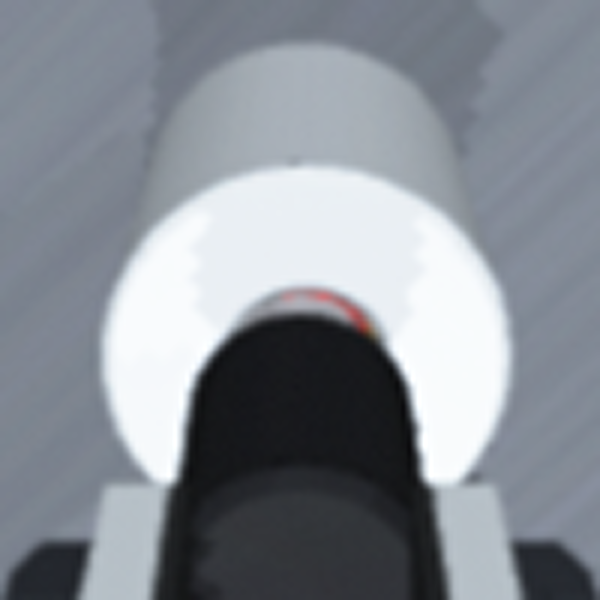

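{"name": "carry_out", "arguments": {"increments": [[0,0,0.5,0,0,0,0],[0,0,1,0,0,0,0],[0,0,1,0,0,0,0]]}}

```text
time_s: 12.4
position: [0.605, 0.1241, 0.0825]
orientation: [[-0.709, 0.705, 0.003], [0.705, 0.709, -0.0], [-0.002, 0.002, -1.0]]
contact_force: [-2.8, -1.0, 14.9]
gripper_width: 0.0185
```

{"name": "carry_out", "arguments": {"increments": [[0,0,-2,0,0,0,0],[0,0,-10,0,0,0,0],[0,0,-22,0,0,0,0],[0,0,-36,0,0,0,0],[0,0,-55,0,0,0,0],[0,0,-75,0,0,0,0],[0,0,-90,0,0,0,0],[0,0,-90,0,0,0,0]]}}

```text
time_s: 13.2
position: [0.6059, 0.1245, 0.1732]
orientation: [[-0.709, 0.705, 0.005], [0.705, 0.709, 0.0], [-0.003, 0.004, -1.0]]
contact_force: [0.4, -0.0, -1.8]
gripper_width: 0.018
```

Run:
```python
from h import *
s,im,d=shot('wrist','w9.png')
print(s['position'],s['contact_force'],s['gripper_width'])
L=(cloud('wrist',d,s)-np.array(s['position']))@np.array(s['orientation'])*1000
m=(abs(L[...,0])<9)&(abs(L[...,1])<9)&(L[...,2]<-20)&(L[...,2]>-50);print('head top',L[m].mean(0), m.sum())
for v in range(196,246,5): print(v,[tuple(L[v,u].round(1)) for u in (314,321,328)])
print(inc((.6195,-.0925,.172),45))
```

```text
[0.6058985  0.12449761 0.17317798] [ 0.3734891  -0.04967326 -1.78069864] 0.01795295923313998
head top [  0.81234527   0.23898129 -36.97242635] 1223
196 [(np.float64(-8.3), np.float64(-6.9), np.float64(106.2)), (np.float64(7.6), np.float64(-0.3), np.float64(54.0)), (np.float64(6.2), np.float64(5.3), np.float64(58.6))]
201 [(np.float64(4.3), np.float64(-5.7), np.float64(51.7)), (np.float64(7.5), np.float64(-0.3), np.float64(41.7)), (np.float64(6.6), np.float64(4.9), np.float64(44.3))]
206 [(np.float64(4.9), np.float64(-5.4), np.float64(37.6)), (np.float64(7.4), np.float64(-0.3), np.float64(30.3)), (np.float64(6.4), np.float64(4.7), np.float64(33.5))]
211 [(np.float64(5.5), np.float64(-5.2), np.float64(25.4)), (np.float64(8.1), np.float64(-0.3), np.float64(18.0)), (np.float64(6.6), np.float64(4.5), np.float64(22.3))]
216 [(np.float64(10.6), np.float64(-4.7), np.float64(1.9)), (np.float64(12.1), np.float64(-0.4), np.float64(-2.0)), (np.float64(10.7), np.float64(4.0), np.float64(1.5))]
221 [(np.float64(10.7), np.float64(-4.5), np.float64(-6.7)), (np.float64(11.6), np.float64(-0.4), np.float64(-9.0)), (np.float64(10.8), np.float64(3.8), np.float64(-6.9))]
226 [(np.float64(10.6), np.float64(-4.3), np.float64(-14.1)), (np.float64(11.5), np.float64(-0.4), np.float64(-16.5)), (np.float64(10.8), np.float64(3.6), np.float64(-14.7))]
231 [(np.float64(11.0), np.float64(-4.2), np.float64(-22.2)), (np.float64(11.5), np.float64(-0.4), np.float64(-23.4)), (np.float64(10.9), np.float64(3.4), np.float64(-22.0))]
236 [(np.float64(11.2), np.float64(-4.0), np.float64(-29.1)), (np.float64(11.6), np.float64(-0.4), np.float64(-30.2)), (np.float64(11.2), np.float64(3.3), np.float64(-29.3))]
241 [(np.float64(11.0), np.float64(-3.9), np.float64(-35.0)), (np.float64(11.3), np.float64(-0.4), np.float64(-35.5)), (np.float64(11.0), np.float64(3.1), np.float64(-34.9))]
(array([-163.1, -143.7,   -0.5]), array([0.11, 0.1 , 0.14]))
```

View pics/w9.png

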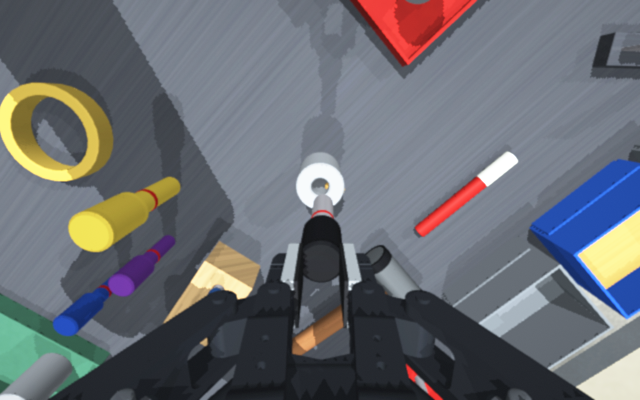

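{"name": "carry_out", "arguments": {"increments": [[-35,-31,0,0,0,0,0],[-72,-63,0,0,0,0,0],[-109,-96,0,0,0,0,0],[-140,-123,0,0,0,0,0],[-158,-139,0,0,0,0,0],[-163,-143.7,0,0,0,0,0],[-163,-143.7,0,0,0,0,0],[-163,-143.7,0,0,0,0,0]]}}

```text
time_s: 14.05
position: [0.618, -0.0915, 0.1694]
orientation: [[-0.709, 0.705, -0.001], [0.705, 0.709, 0.001], [0.002, -0.0, -1.0]]
contact_force: [-0.0, 0.7, -1.8]
gripper_width: 0.0184
```

Run:
```python
from h import *
s,im,d=shot('wrist','w10.png')
print(s['position'],s['contact_force'],s['joint_velocities'].round(3))
P=cloud('wrist',d,s).reshape(-1,3); m=(np.hypot(P[:,0]-.6165,P[:,1]+.0708)<.065)&(P[:,2]>.045)&(P[:,2]<.056)
r=cv2.minAreaRect(P[m][:,:2].astype(np.float32)*1000);print(r)
print(inc((.6199,-.0925,.13),45))
```

```text
[ 0.61796822 -0.09147654  0.16939226] [-0.03712689  0.65447204 -1.83804345] [ 0.019 -0.007  0.002  0.    -0.002 -0.001]
((616.523193359375, -69.86544036865234), (60.32869338989258, 100.1972427368164), 9.6570405960083)
(array([-2.2,  0.3, 39.7]), array([-0.01, -0.06,  0.22]))
```

View pics/w10.png

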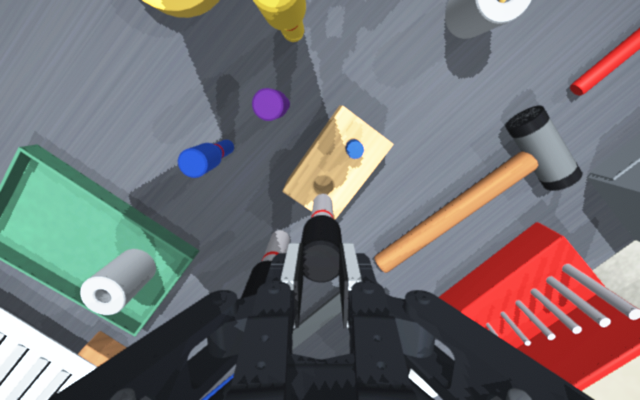

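{"name": "carry_out", "arguments": {"increments": [[-1.6,0.6,15,0,0,0,0],[-1.6,0.6,30,0,0,0,0],[-1.6,0.6,40,0,0,0,0],[-1.6,0.6,40,0,0,0,0],[-1.6,0.6,40,0,0,0,0]]}}

```text
time_s: 14.6
position: [0.62, -0.0925, 0.1302]
orientation: [[-0.71, 0.705, -0.0], [0.705, 0.71, 0.0], [0.0, -0.0, -1.0]]
contact_force: [-0.4, 0.5, -2.4]
gripper_width: 0.0181
```

Run:
```python
from h import *
s,im,d=shot('wrist','w11.png')
s=bot.sense();print(s['position'],s['contact_force'])
print(inc((.620,-.092,.0745),45))
```

```text
[ 0.62041093 -0.09282193  0.13075565] [ 0.06049746 -0.32715239 -1.7889314 ]
(array([ 0.9,  0.3, 56.3]), array([0.02, 0.05, 0.18]))
```

View pics/w11.png

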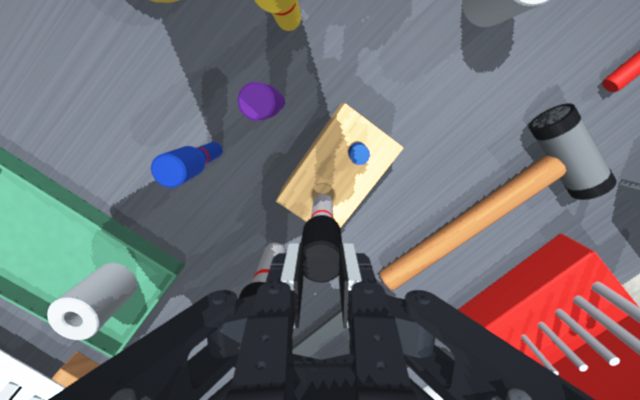

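{"name": "carry_out", "arguments": {"increments": [[0.5,0.2,6,0,0,0,0],[0.5,0.2,12,0,0,0,0],[0.5,0.2,17,0,0,0,0],[0.5,0.2,21,0,0,0,0],[0.5,0.2,24,0,0,0,0]]}}

```text
time_s: 15.15
position: [0.6196, -0.0928, 0.1054]
orientation: [[-0.709, 0.706, -0.001], [0.706, 0.709, 0.0], [0.001, -0.0, -1.0]]
contact_force: [0.4, -0.3, -1.0]
gripper_width: 0.0184
```

{"name": "carry_out", "arguments": {"increments": [[0,0,6,0,0,0,0],[0,0,12,0,0,0,0],[0,0,18,0,0,0,0],[0,0,24,0,0,0,0],[0,0,28,0,0,0,0],[0,0,31,0,0,0,0],[0,0,31,0,0,0,0]]}}

```text
time_s: 15.85
position: [0.6195, -0.0927, 0.0745]
orientation: [[-0.709, 0.705, -0.001], [0.705, 0.709, 0.0], [0.001, -0.0, -1.0]]
contact_force: [-0.5, -0.5, -2.5]
gripper_width: 0.018
```

{"name": "carry_out", "arguments": {"increments": [[0,0,1,0,0,0,0],[0,0,1,0,0,0,1],[0,0,1,0,0,0,1],[0,0,1,0,0,0,1],[0,0,1,0,0,0,1],[0,0,1,0,0,0,1],[0,0,1,0,0,0,1]]}}

```text
time_s: 16.55
position: [0.6199, -0.0928, 0.0742]
orientation: [[-0.709, 0.705, 0.0], [0.705, 0.709, -0.0], [-0.0, 0.0, -1.0]]
contact_force: [0.5, 0.6, -0.1]
gripper_width: 0.0855
```

{"name": "carry_out", "arguments": {"increments": [[0,0,-15,0,0,0,1],[0,0,-45,0,0,0,1],[0,0,-80,0,0,0,1],[0,0,-110,0,0,0,1],[0,0,-120,0,0,0,1],[0,0,-120,0,0,0,1]]}}

```text
time_s: 17.15
position: [0.621, -0.0931, 0.1958]
orientation: [[-0.709, 0.705, 0.004], [0.705, 0.709, -0.001], [-0.003, 0.002, -1.0]]
contact_force: [0.7, -0.1, -0.3]
gripper_width: 0.0855
```

Run:
```python
from h import *
s,im,d=shot('wrist','w12.png')
print(s['position'],s['contact_force'],s['gripper_width'],s['time_s'])
P0=cloud('wrist',d,s).reshape(-1,3)
def mec(x,y,r,z0,z1):
    m=(np.hypot(P0[:,0]-x,P0[:,1]-y)<r)&(P0[:,2]>z0)&(P0[:,2]<z1);t=P0[m];c,rr=cv2.minEnclosingCircle(t[:,:2].astype(np.float32));print(m.sum(),t.mean(0).round(4),np.round(c,4),round(rr,4))
mec(.62,-.092,.03,.104,.116); mec(.538,-.336,.04,.06,.075)
c,si=shot('scene','c12.png'),shot('side','s12.png')
for nm,D in(('scene',c[2]),('side',si[2])):
    P=cloud(nm,D).reshape(-1,3)
    for x,y in((.605,.124),):
        m=(np.hypot(P[:,0]-x,P[:,1]-y)<.04)&(P[:,2]>.058)&(P[:,2]<.075);print(nm,P[m].mean(0),cv2.minEnclosingCircle(P[m][:,:2].astype(np.float32)))
    m=(np.hypot(P[:,0]-.46,P[:,1]+.34)<.17)&(P[:,2]>.012)&(P[:,2]<.028)
    print(nm,'green rim rect',cv2.minAreaRect(P[m][:,:2].astype(np.float32)*1000),m.sum())
```

```text
[ 0.62095657 -0.09310253  0.19580903] [ 0.6600987  -0.1123901  -0.27228676] 0.08554884748283083 17.15
577 [ 0.62   -0.0918  0.1106] [ 0.6207 -0.0924] 0.0121
1322 [ 0.5391 -0.3308  0.0684] [ 0.539  -0.3333] 0.0234
scene [0.60856724 0.12230221 0.06305197] ((0.606794536113739, 0.12336281687021255), 0.023983469232916832)
scene green rim rect ((447.6083984375, -396.876708984375), (301.9924011230469, 227.58897399902344), 6.6940789222717285) 1571
side [0.60435325 0.12734545 0.06597744] ((0.6041052341461182, 0.1255902647972107), 0.02417084388434887)
side green rim rect ((448.5785217285156, -393.81005859375), (295.683837890625, 234.0633544921875), 7.456075668334961) 520
```

View pics/w12.png

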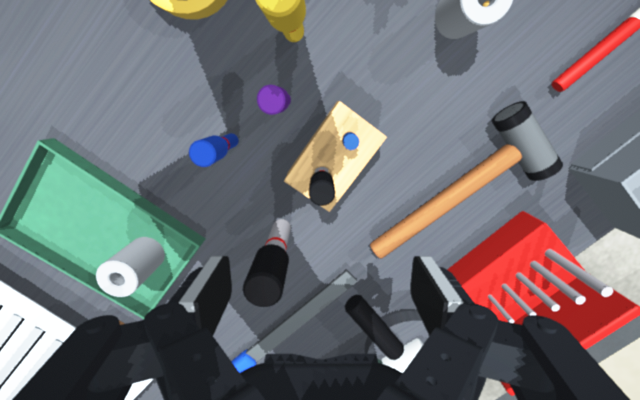

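View pics/c12.png

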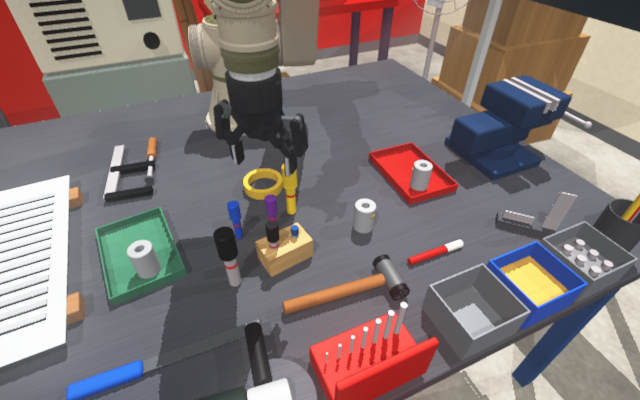

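Run:
```python
from h import *
for nm,f in(('scene','c12'),('side','s12'),('scene','sc0'),('side','si0')):
    im=cv2.imread(f'pics/{f}.png'); P=cloud(nm,np.load(f'pics/{f}.png.npy'))
    hsv=cv2.cvtColor(im,cv2.COLOR_BGR2HSV)
    m=(hsv[...,0]>60)&(hsv[...,0]<90)&(hsv[...,1]>70)&(P[...,2]<.03)&(P[...,2]>-.005)&(np.hypot(P[...,0]-.49,P[...,1]+.35)<.17)
    m=cv2.morphologyEx(m.astype(np.uint8),cv2.MORPH_OPEN,np.ones((3,3)))>0
    q=P[m]; r=cv2.minAreaRect(q[:,:2].astype(np.float32)*1000); print(nm,f,len(q),r)
    rim=q[q[:,2]>.016]; print('  rim',len(rim),cv2.minAreaRect(rim[:,:2].astype(np.float32)*1000))
print(inc((.605,.124,.15),97),inc((.605,.124,.15),90))
```

```text
scene c12 4790 ((471.63226318359375, -349.05841064453125), (243.5674591064453, 141.20346069335938), 6.790480136871338)
  rim 564 ((485.8780517578125, -348.10662841796875), (214.6048126220703, 139.631591796875), 6.691317558288574)
side s12 1339 ((486.3602294921875, -348.134765625), (206.9811248779297, 154.4887237548828), 6.574939727783203)
  rim 249 ((486.25830078125, -347.25048828125), (206.9811248779297, 152.70849609375), 6.574939727783203)
scene sc0 4737 ((472.0892333984375, -348.7546081542969), (242.24728393554688, 140.97743225097656), 6.624211311340332)
  rim 546 ((486.1143798828125, -347.54473876953125), (213.6953125, 139.7346649169922), 6.366284370422363)
side si0 1346 ((485.9222412109375, -348.12493896484375), (208.68055725097656, 149.7563934326172), 6.351612567901611)
  rim 256 ((485.8388671875, -348.1701965332031), (208.29148864746094, 149.43043518066406), 6.694183826446533)
(array([162.5, 143.7,  42.3]), array([-1.000e-02, -1.700e-01, -5.187e+01])) (array([162.5, 143.7,  42.3]), array([-2.000e-02, -1.700e-01, -4.487e+01]))
```

{"name": "carry_out", "arguments": {"increments": [[35,31,0,0,0,-8,1],[72,63,0,0,0,-16,1],[109,96,0,0,0,-24,1],[140,124,15,0,0,-32,1],[158,140,30,0,0,-40,1],[162.5,143.7,42,0,0,-48,1],[162.5,143.7,42,0,0,-51.5,1],[162.5,143.7,42,0,0,-51.5,1]]}}

```text
time_s: 18.1
position: [0.6043, 0.1242, 0.1494]
orientation: [[-0.993, -0.117, -0.005], [-0.117, 0.993, -0.0], [0.005, 0.0, -1.0]]
contact_force: [0.0, -0.8, 0.6]
gripper_width: 0.0854
```

Run:
```python
from h import *
s,im,d=shot('wrist','w13.png')
print(s['position'],s['contact_force'],s['joint_velocities'].round(3),s['time_s'])
P0=cloud('wrist',d,s).reshape(-1,3)
m=(np.hypot(P0[:,0]-.605,P0[:,1]-.124)<.04)&(P0[:,2]>.06)&(P0[:,2]<.073);t=P0[m];c,rr=cv2.minEnclosingCircle(t[:,:2].astype(np.float32));print(m.sum(),t.mean(0).round(4),np.round(c,4),round(rr,4))
s=bot.sense();print(s['position'],inc((c[0],c[1],.036),96.6))
```

```text
[0.60430727 0.12418675 0.14939465] [ 0.02976912 -0.8122773   0.59858299] [-0.016 -0.01   0.024  0.005 -0.001  0.056] 18.1
1849 [0.6036 0.1237 0.0666] [0.6048 0.1239] 0.0232
[0.60491264 0.12383761 0.1501806 ] (array([ -0.3,   0. , 114.2]), array([ 0.  , -0.18, -0.02]))
```

View pics/w13.png

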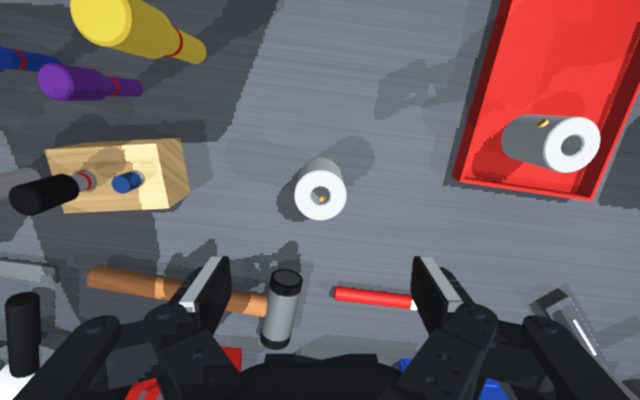

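{"name": "carry_out", "arguments": {"increments": [[-0.2,0,35,0,0,0,1],[-0.2,0,70,0,0,0,1],[-0.2,0,95,0,0,0,1],[-0.2,0,108,0,0,0,1],[-0.2,0,114,0,0,0,1],[-0.2,0,114,0,0,0,1]]}}

```text
time_s: 18.75
position: [0.6062, 0.1234, 0.0378]
orientation: [[-0.993, -0.115, -0.001], [-0.115, 0.993, -0.0], [0.001, -0.0, -1.0]]
contact_force: [-0.9, 0.4, -0.3]
gripper_width: 0.0852
```

{"name": "carry_out", "arguments": {"increments": [[0,0,0,0,0,0,0.2],[0,0,0,0,0,0,0.2],[0,0,0,0,0,0,0.2],[0,0,0,0,0,0,0.2],[0,0,0,0,0,0,0.2],[0,0,0,0,0,0,0.2]], "newtons": 80}}

```text
time_s: 19.35
position: [0.6063, 0.1237, 0.0382]
orientation: [[-0.993, -0.116, 0.0], [-0.116, 0.993, -0.0], [-0.0, -0.0, -1.0]]
contact_force: [-0.3, -0.4, -0.1]
gripper_width: 0.0171
```

Run:
```python
from h import *
s,im,d=shot('wrist','w14.png'); shot('side','s14.png'); a=shot('scene','c14.png')[1]
print(s['position'],s['gripper_width'],s['contact_force'])
```

```text
[0.60626583 0.12372494 0.03820312] 0.017128929518661056 [-0.29780767 -0.41435021 -0.07174231]
```

View pics/w14.png

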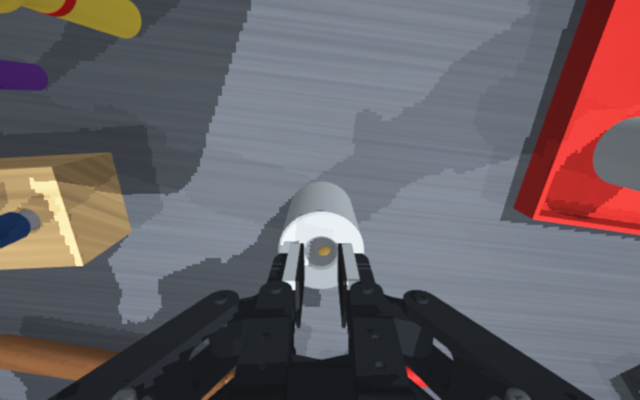

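View pics/c14.png

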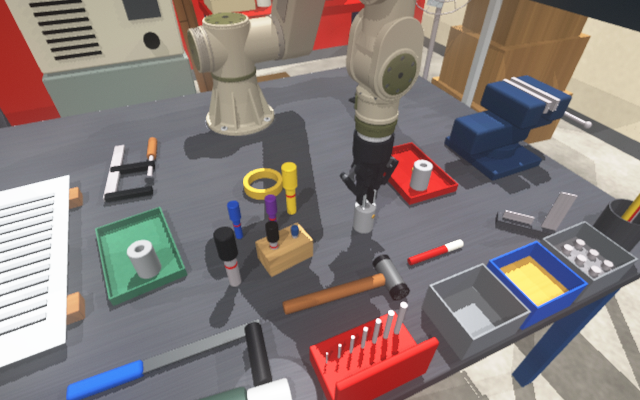

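Run:
```python
from h import *
s=bot.sense(); im=cv2.imread('pics/w14.png'); d=np.load('pics/w14.png.npy')
L=(cloud('wrist',d,s)-np.array(s['position']))@np.array(s['orientation'])*1000
for v in range(184,330,8): print(v,[tuple(int(x) for x in L[v,u].round()) for u in (282,292,300,310,321,340,350,360)])
cv2.imwrite('pics/w14z.png',cv2.resize(im[170:320,220:420],None,fx=4,fy=4,interpolation=cv2.INTER_CUBIC))
x=cv2.imread('pics/s14.png');y=cv2.imread('pics/c14.png')
cv2.imwrite('pics/z14.png',np.hstack([cv2.resize(x[150:270,230:350],(400,400),interpolation=cv2.INTER_CUBIC),cv2.resize(y[140:260,305:425],(400,400),interpolation=cv2.INTER_CUBIC)]))
```

```text
184 [(22, -27, 37), (22, -20, 37), (22, -14, 37), (23, -7, 33), (24, 1, 28), (22, 14, 37), (22, 21, 36), (22, 29, 38)]
192 [(16, -27, 38), (15, -20, 38), (19, -14, 25), (23, -6, 11), (24, 1, 9), (20, 13, 22), (16, 22, 38), (16, 29, 38)]
200 [(10, -28, 38), (13, -19, 26), (21, -12, 3), (23, -6, -6), (24, 1, -8), (21, 12, 3), (10, 22, 36), (10, 29, 37)]
208 [(3, -28, 38), (17, -17, 0), (78, 0, -178), (24, -5, -20), (24, 1, -21), (21, 11, -13), (15, 19, 5), (4, 29, 36)]
216 [(-3, -28, 37), (18, -15, -18), (21, -10, -26), (23, -5, -30), (22, 1, -28), (21, 10, -27), (17, 17, -15), (-3, 30, 37)]
224 [(-9, -28, 36), (18, -14, -28), (18, -10, -28), (18, -5, -28), (18, 1, -29), (18, 10, -29), (18, 16, -28), (-9, 30, 37)]
232 [(11, -20, -24), (14, -14, -29), (13, -10, -29), (14, -5, -29), (14, 1, -29), (14, 10, -29), (14, 16, -29), (-15, 30, 37)]
240 [(8, -20, -28), (9, -15, -29), (9, -10, -28), (9, -5, -29), (-7, 1, 6), (9, 11, -29), (9, 16, -29), (9, 21, -29)]
248 [(4, -20, -28), (12, -13, -44), (13, -9, -46), (-5, -6, -11), (-5, 1, -11), (12, 10, -45), (13, 14, -46), (4, 21, -28)]
256 [(8, 
[... 538 characters left out ...]
4, -8, 37), (-20, 1, -29), (0, 9, -59), (13, 11, -79), (15, 14, -81)]
296 [(13, -13, -83), (9, -10, -79), (1, -8, -67), (-71, -8, 37), (-72, 1, 38), (-3, 9, -61), (13, 11, -84), (13, 14, -83)]
304 [(13, -13, -89), (8, -10, -81), (-3, -8, -67), (-79, -8, 38), (-79, 1, 38), (-5, 9, -63), (13, 10, -88), (13, 14, -88)]
312 [(13, -12, -93), (5, -10, -82), (-5, -8, -69), (-86, -8, 36), (-87, 1, 37), (-10, 9, -63), (11, 10, -90), (13, 13, -92)]
320 [(19, -11, -104), (1, -10, -82), (-9, -8, -70), (-94, -8, 36), (-95, 1, 38), (-95, 17, 38), (9, 10, -91), (18, 12, -103)]
328 [(18, -10, -107), (-2, -10, -82), (-102, -17, 37), (-103, -8, 38), (-102, 1, 37), (-103, 17, 38), (-1, 11, -83), (18, 11, -106)]
```

View pics/w14z.png

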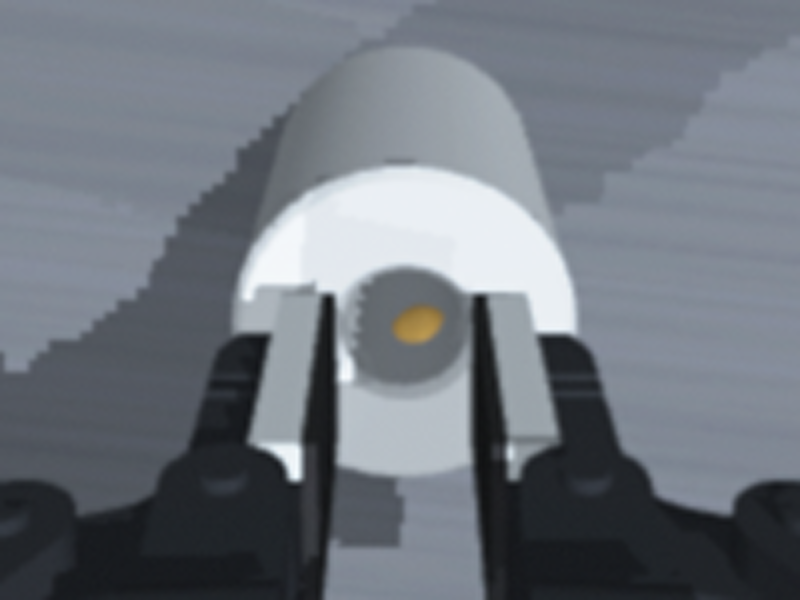

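View pics/z14.png

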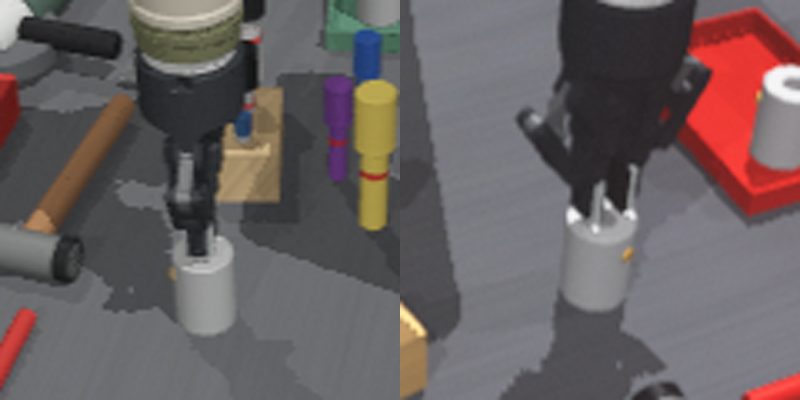

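{"name": "carry_out", "arguments": {"increments": [[0,0,-2,0,0,0,0.2],[0,0,-4,0,0,0,0.2],[0,0,-4,0,0,0,0.2]]}}

```text
time_s: 19.8
position: [0.6066, 0.1237, 0.0425]
orientation: [[-0.993, -0.116, 0.001], [-0.116, 0.993, -0.0], [-0.001, -0.0, -1.0]]
contact_force: [0.9, -0.5, -0.6]
gripper_width: 0.0175
```

{"name": "carry_out", "arguments": {"increments": [[0,0,-10,0,0,0,0.2],[0,0,-20,0,0,0,0.2],[0,0,-30,0,0,0,0.2],[0,0,-36,0,0,0,0.2],[0,0,-36,0,0,0,0.2]]}}

```text
time_s: 20.3
position: [0.6073, 0.1238, 0.0798]
orientation: [[-0.993, -0.116, 0.003], [-0.116, 0.993, 0.0], [-0.003, -0.0, -1.0]]
contact_force: [0.4, -0.2, 0.4]
gripper_width: 0.0169
```

Run:
```python
from h import *
s,im,d=shot('wrist','w15.png'); x=shot('side','s15.png')[1]; y=shot('scene','c15.png')[1]
print(s['position'],s['gripper_width'],s['contact_force'])
cv2.imwrite('pics/z15.png',np.hstack([cv2.resize(x[150:270,230:350],(400,400),interpolation=cv2.INTER_CUBIC),cv2.resize(y[140:260,305:425],(400,400),interpolation=cv2.INTER_CUBIC)]))
P0=cloud('wrist',d,s).reshape(-1,3)
m=(np.hypot(P0[:,0]-.605,P0[:,1]-.124)<.04)&(P0[:,2]>.055)&(P0[:,2]<.073);t=P0[m];c,rr=cv2.minEnclosingCircle(t[:,:2].astype(np.float32));print(m.sum(),t.mean(0).round(4),np.round(c,4),round(rr,4))
```

```text
[0.60734732 0.12380093 0.07977602] 0.016939851961668466 [ 0.41370129 -0.19973657  0.36488814]
3352 [0.6026 0.1237 0.066 ] [0.6048 0.1242] 0.0234
```

View pics/z15.png

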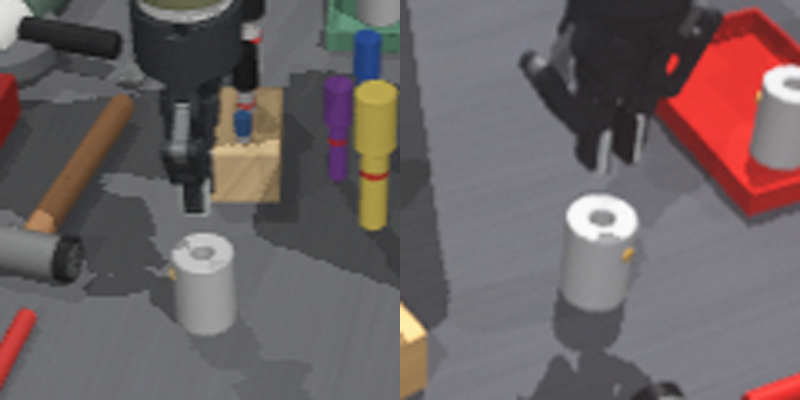

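View pics/w15.png

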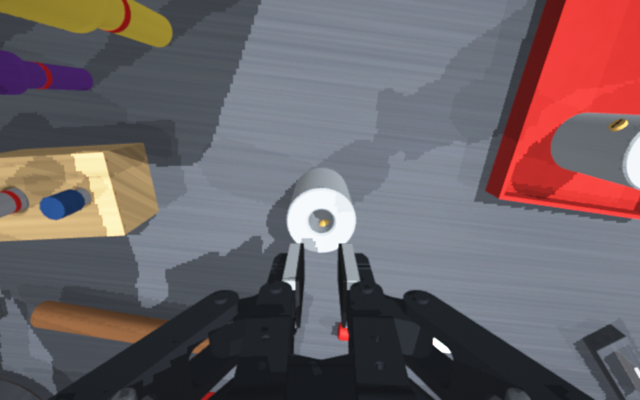

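{"name": "carry_out", "arguments": {"increments": [[-1,0,-10,0,0,0,1],[-1,0,-10,0,0,0,1],[-1,0,-10,0,0,0,1],[-1,0,-10,0,0,0,1],[-1,0,-10,0,0,0,1],[-1,0,-10,0,0,0,1]]}}

```text
time_s: 21.05
position: [0.607, 0.1238, 0.0878]
orientation: [[-0.993, -0.116, -0.0], [-0.116, 0.993, -0.0], [0.0, -0.0, -1.0]]
contact_force: [-0.0, -0.3, 0.5]
gripper_width: 0.0855
```

Run:
```python
from h import *
s=bot.sense(); print(s['position'],s['gripper_width'],inc((.6048,.124,.011),96.6))
```

```text
[0.60703487 0.12380016 0.08782542] 0.08553505847738015 (array([ 2.2,  0.5, 76.8]), array([-0.  , -0.02,  0.03]))
```

{"name": "carry_out", "arguments": {"increments": [[2.2,0.4,25,0,0,0,1],[2.2,0.4,50,0,0,0,1],[2.2,0.4,65,0,0,0,1],[2.2,0.4,72,0,0,0,1],[2.2,0.4,76,0,0,0,1],[2.2,0.4,76,0,0,0,1]]}}

```text
time_s: 21.65
position: [0.6051, 0.124, 0.0121]
orientation: [[-0.993, -0.116, -0.0], [-0.116, 0.993, -0.0], [0.0, -0.0, -1.0]]
contact_force: [-0.4, -0.0, 0.1]
gripper_width: 0.0853
```

{"name": "carry_out", "arguments": {"increments": [[0,0,0,0,0,0,0.6],[0,0,0,0,0,0,0.5],[0,0,0,0,0,0,0.45],[0,0,0,0,0,0,0.4],[0,0,0,0,0,0,0.4],[0,0,0,0,0,0,0.4]], "newtons": 80}}

```text
time_s: 22.25
position: [0.6057, 0.1237, 0.0136]
orientation: [[-0.993, -0.115, 0.002], [-0.115, 0.993, -0.0], [-0.002, -0.001, -1.0]]
contact_force: [-1.3, -1.3, 5.7]
gripper_width: 0.0441
```

{"name": "carry_out", "arguments": {"increments": [[0,0,-5,0,0,0,0.3],[0,0,-15,0,0,0,0.3],[0,0,-30,0,0,0,0.3],[0,0,-55,0,0,0,0.3],[0,0,-90,0,0,0,0.3],[0,0,-130,0,0,0,0.3],[0,0,-170,0,0,0,0.3],[0,0,-187,0,0,0,0.3]]}}

```text
time_s: 23.05
position: [0.6062, 0.1242, 0.2035]
orientation: [[-0.993, -0.116, 0.005], [-0.116, 0.993, 0.0], [-0.005, -0.0, -1.0]]
contact_force: [0.9, 0.0, -6.7]
gripper_width: 0.0441
```

Run:
```python
from h import *
s,im,d=shot('wrist','w16.png'); x=shot('side','s16.png')[1]
s=bot.sense();print(s['position'],s['gripper_width'],s['contact_force'],s['wrist_torque'])
print(inc((.4413,-.3532,.20),96.6))
L=(cloud('wrist',d,s)-np.array(s['position']))@np.array(s['orientation'])*1000
m=(np.hypot(L[...,0],L[...,1])<26)&(L[...,2]>-62)&(L[...,2]<-45);t=L[m];print(m.sum(),t.mean(0),np.median(t[:,2]))
A=np.c_[t[:,:2],np.ones(len(t))];print(np.linalg.lstsq(A,t[:,2],rcond=None)[0])
cv2.imwrite('pics/z16.png',np.hstack([cv2.resize(x[60:260,190:390],(400,400)),cv2.resize(im[150:350,220:420],(400,400))]))
```

```text
[0.60659363 0.12419417 0.20253615] 0.04403673736499233 [-1.44136122e-04  4.11668168e-01 -7.87876958e+00] [-0.02244342 -0.09554653 -0.00416103]
(array([ 219.4, -455.1,    1.4]), array([-0.01,  0.32,  0.04]))
7078 [  3.31551212   0.22502446 -52.82830797] -53.15135178263176
[ 2.87428095e-02  6.53713803e-04 -5.29237522e+01]
```

View pics/z16.png

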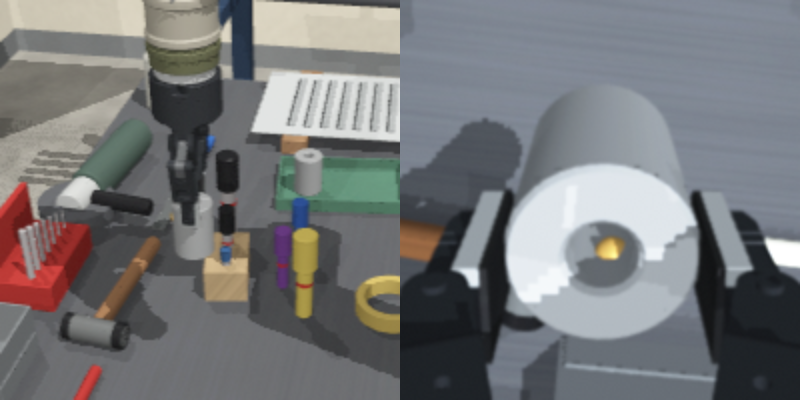

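{"name": "carry_out", "arguments": {"increments": [[11,-23,0,0,0,0,0.3],[27,-56,0,0,0,0,0.3],[45,-93,0,0,0,0,0.3],[63,-131,0,0,0,0,0.3],[82,-169,0,0,0,0,0.3],[100,-207,0,0,0,0,0.3],[118,-245,0,0,0,0,0.3],[137,-283,0,0,0,0,0.3]]}}

```text
time_s: 23.95
position: [0.4995, -0.1736, 0.1968]
orientation: [[-0.993, -0.116, -0.003], [-0.116, 0.993, 0.002], [0.003, 0.002, -1.0]]
contact_force: [1.2, -0.5, -7.0]
gripper_width: 0.0446
```

Run:
```python
from h import *
s=bot.sense();print(s['position'],s['gripper_width'],s['contact_force'],inc((.4413,-.3532,.20),96.6))
```

```text
[ 0.49950922 -0.17364521  0.19682034] 0.0446299060572835 [ 1.24683713 -0.4685917  -7.02785123] (array([  78.6, -171.6,   -3.3]), array([ 0.13, -0.18,  0.05]))
```

{"name": "carry_out", "arguments": {"increments": [[18,-38,0,0,0,0,0.3],[36,-77,0,0,0,0,0.3],[54,-115,0,0,0,0,0.3],[68,-146,0,0,0,0,0.3],[76,-164,0,0,0,0,0.3],[80,-172,0,0,0,0,0.3],[80,-172,0,0,0,0,0.3],[80,-172,0,0,0,0,0.3]]}}

```text
time_s: 24.75
position: [0.4417, -0.3516, 0.198]
orientation: [[-0.993, -0.116, -0.001], [-0.116, 0.993, 0.002], [0.001, 0.002, -1.0]]
contact_force: [0.1, -0.2, -7.7]
gripper_width: 0.0443
```

Run:
```python
from h import *
s,im,d=shot('wrist','w17.png'); y=shot('scene','c17.png')[1]
s=bot.sense();print(s['position'],s['gripper_width'],s['contact_force'],inc((.4413,-.3532,.045),96.6))
cv2.imwrite('pics/z17.png',np.hstack([im,y])[:, :])
cv2.imwrite('pics/z17.png',cv2.resize(np.vstack([im,y]),(480,600)))
```

```text
[ 0.44226208 -0.35151524  0.19872415] 0.04380071217751441 [-0.06024632  0.25005876 -8.83867755] (array([  1.1,  -1.7, 153.7]), array([ 0.06, -0.02,  0.13]))
```

View pics/z17.png

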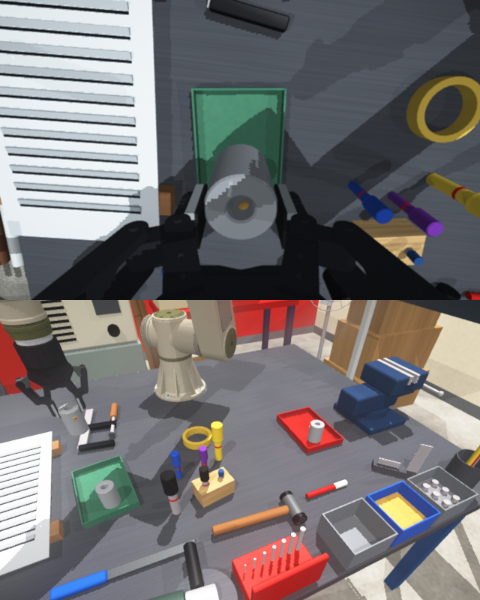

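Run:
```python
from h import *
P=cloud('scene',np.load('pics/c12.png.npy')).reshape(-1,3)
m=(P[:,1]<-.40)&(P[:,1]>-.7)&(P[:,0]>.36)&(P[:,0]<.56)&(P[:,2]>.03);q=P[m]
for y0 in np.arange(-.56,-.40,.02):
    t=q[(q[:,1]>=y0)&(q[:,1]<y0+.02)]; print(round(y0,2),len(t),t[:,2].max().round(3) if len(t) else None)
```

```text
-0.56 279 0.035
-0.54 258 0.034
-0.52 143 0.034
-0.5 17 0.031
-0.48 2 0.03
-0.46 0 None
-0.44 0 None
-0.42 0 None
-0.4 0 None
```

{"name": "carry_out", "arguments": {"increments": [[0.8,-1.4,30,0,0,0,0.3],[0.8,-1.4,65,0,0,0,0.3],[0.8,-1.4,100,0,0,0,0.3],[0.8,-1.4,130,0,0,0,0.3],[0.8,-1.4,150,0,0,0,0.3],[0.8,-1.4,162,0,0,0,0.3],[0.8,-1.4,168,0,0,0,0.3],[0.8,-1.4,168,0,0,0,0.3]]}}

```text
time_s: 25.65
position: [0.4416, -0.3541, 0.031]
orientation: [[-0.993, -0.116, -0.0], [-0.116, 0.993, 0.0], [0.0, 0.0, -1.0]]
contact_force: [1.2, 0.2, -7.8]
gripper_width: 0.0443
```

{"name": "carry_out", "arguments": {"increments": [[0,0,2,0,0,0,0.3],[0,0,4,0,0,0,0.3],[0,0,6,0,0,0,0.3],[0,0,8,0,0,0,0.3],[0,0,9,0,0,0,0.3],[0,0,9,0,0,0,0.3]]}}

```text
time_s: 26.25
position: [0.4412, -0.3545, 0.0219]
orientation: [[-0.993, -0.115, -0.0], [-0.115, 0.993, 0.0], [0.0, 0.0, -1.0]]
contact_force: [0.3, 0.5, -8.8]
gripper_width: 0.0445
```

{"name": "carry_out", "arguments": {"increments": [[0,0,1,0,0,0,0.3],[0,0,2,0,0,0,0.3],[0,0,3,0,0,0,0.3],[0,0,4,0,0,0,0.3]]}}

```text
time_s: 26.65
position: [0.4414, -0.3545, 0.018]
orientation: [[-0.993, -0.116, 0.0], [-0.116, 0.993, -0.0], [-0.0, -0.0, -1.0]]
contact_force: [0.1, -0.1, -7.0]
gripper_width: 0.044
```

{"name": "carry_out", "arguments": {"increments": [[0,0,0.5,0,0,0,0.3],[0,0,1,0,0,0,0.3],[0,0,1,0,0,0,0.3]]}}

```text
time_s: 26.95
position: [0.4414, -0.3545, 0.017]
orientation: [[-0.993, -0.116, -0.0], [-0.116, 0.993, 0.0], [0.0, 0.0, -1.0]]
contact_force: [0.2, -0.2, -7.4]
gripper_width: 0.0444
```

{"name": "carry_out", "arguments": {"increments": [[0,0,0.5,0,0,0,0.3],[0,0,1,0,0,0,0.3],[0,0,1,0,0,0,0.3]]}}

```text
time_s: 27.25
position: [0.4414, -0.3547, 0.0166]
orientation: [[-0.993, -0.116, 0.0], [-0.116, 0.993, -0.0], [-0.0, -0.0, -1.0]]
contact_force: [-1.6, 0.9, -1.5]
gripper_width: 0.044
```

{"name": "carry_out", "arguments": {"increments": [[0,0,0.5,0,0,0,0.3],[0,0,1,0,0,0,0.3],[0,0,1,0,0,0,0.3]]}}

```text
time_s: 27.55
position: [0.4415, -0.3547, 0.0166]
orientation: [[-0.993, -0.116, 0.001], [-0.116, 0.993, -0.001], [-0.001, -0.001, -1.0]]
contact_force: [-4.2, 2.2, 6.5]
gripper_width: 0.044
```

{"name": "carry_out", "arguments": {"increments": [[0,0,-1,0,0,0,0.3],[0,0,-1,0,0,0,0.55],[0,0,-1,0,0,0,0.65],[0,0,-1,0,0,0,0.8],[0,0,-1,0,0,0,0.8],[0,0,-1,0,0,0,0.8]]}}

```text
time_s: 28.15
position: [0.4417, -0.3549, 0.0164]
orientation: [[-0.993, -0.116, 0.001], [-0.116, 0.993, -0.001], [-0.001, -0.001, -1.0]]
contact_force: [0.7, -0.0, -0.0]
gripper_width: 0.0683
```

{"name": "carry_out", "arguments": {"increments": [[0,0,-10,0,0,0,0.8],[0,0,-25,0,0,0,0.8],[0,0,-50,0,0,0,0.8],[0,0,-90,0,0,0,0.8],[0,0,-130,0,0,0,0.8],[0,0,-160,0,0,0,0.8],[0,0,-160,0,0,0,0.8]]}}

```text
time_s: 28.85
position: [0.4436, -0.3568, 0.1822]
orientation: [[-0.993, -0.116, 0.007], [-0.116, 0.993, -0.007], [-0.006, -0.008, -1.0]]
contact_force: [0.7, -0.2, 0.2]
gripper_width: 0.0687
```

Run:
```python
from h import *
s,im,d=shot('wrist','w18.png'); yb=shot('scene','c18.png'); y=yb[1]; sb=shot('side','s18.png')
print(s['position'],s['gripper_width'],s['contact_force'],s['time_s'])
P0=cloud('wrist',d,s).reshape(-1,3)
def mec(P,x,y,r,z0,z1,n):
    m=(np.hypot(P[:,0]-x,P[:,1]-y)<r)&(P[:,2]>z0)&(P[:,2]<z1);t=P[m]
    if len(t)<9: print(n,len(t)); return
    c,rr=cv2.minEnclosingCircle(t[:,:2].astype(np.float32));print(n,m.sum(),t.mean(0).round(4),np.round(c,4),round(rr,4))
    A=np.c_[t[:,:2]-t[:,:2].mean(0),np.ones(len(t))];print('  slope',np.linalg.lstsq(A,t[:,2],rcond=None)[0].round(3))
    a=np.deg2rad(6.6); v=np.array(c)-[.486,-.348]; print('  tray frame',v@[np.cos(a),np.sin(a)],v@[-np.sin(a),np.cos(a)])
mec(P0,.4415,-.3547,.04,.062,.078,'placed'); mec(P0,.539,-.334,.04,.062,.078,'done')
for nm,D in(('scene',yb[2]),('side',sb[2])):
    P=cloud(nm,D).reshape(-1,3); mec(P,.62,-.092,.03,.1,.118,nm+' pin')
    mec(P,.539,-.334,.035,.062,.078,nm+' done')
cv2.imwrite('pics/z18.png',cv2.resize(np.vstack([im,y]),(480,600)))
```

```text
[ 0.44360595 -0.35682804  0.18220035] 0.06865946131864158 [ 0.71552087 -0.19620465  0.24124019] 28.85
placed 1543 [ 0.4397 -0.3547  0.0696] [ 0.4408 -0.3543] 0.0233
  slope [0.011 0.001 0.07 ]
  tray frame -0.04558760773822272 -0.0010703263250605268
done 1263 [ 0.5366 -0.3349  0.0692] [ 0.5388 -0.3349] 0.0235
  slope [0.029 0.005 0.069]
  tray frame 0.054003872804782575 0.0069667240573785035
scene pin 122 [ 0.6245 -0.0929  0.1066] [ 0.6224 -0.0923] 0.0122
  slope [-0.158  0.046  0.107]
  tray frame 0.16486501736906647 0.23831102978931992
scene done 344 [ 0.5429 -0.3337  0.0665] [ 0.5405 -0.3335] 0.0237
  slope [-0.012 -0.008  0.066]
  tray frame 0.05578207995092327 0.00812921078183769
side pin 57 [ 0.6199 -0.0885  0.1087] [ 0.6197 -0.0921] 0.014
  slope [ 0.091 -0.154  0.109]
  tray frame 0.1622026303363185 0.23883924939695006
side done 104 [ 0.5384 -0.3303  0.069 ] [ 0.5402 -0.3325] 0.0244
  slope [ 0.019 -0.038  0.069]
  tray frame 0.055637665719228874 0.009169589216057681
```

View pics/z18.png

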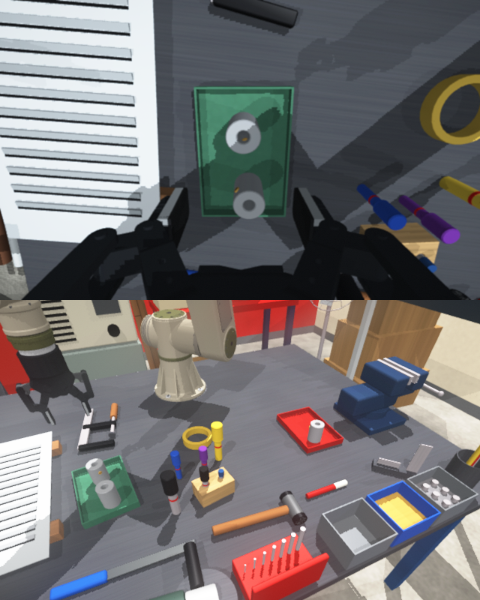

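All in place; the socket stands upright in the green tray, the pin is seated and the arm is clear.

```bash
python3 -c "
from workcell import bot
print(bot.job_done())"
```

```text
the job is handed in; nothing more can be done
None
```

The bore is deep enough, so the socket now stands in the green tray, and I handed the job in at about 29 s. The hand-in gave no verdict.

- **Bore check:** I pushed the small black-headed pin down. The ball gave way at about 19 mm with roughly 8 N, then there was light drag. It hit a hard stop at about 46–47 mm: about 3 mm more commanded gave only about 0.3 mm of travel. Peak force was about 16 N, and the pin did not slip in the grip. The wrist picture showed the red ring at or below the rim, with no bare steel between them.
- **Pin:** It is back upright in its hole. Its top is at 110.6 mm, where 110 mm means fully seated, and within 1 mm of its starting place.
- **Socket:** It is upright on the tray floor, 46 mm toward the robot from the tray centre and 1 mm off sideways. It was set down with about 14 N.
- **Other parts:** The checked socket in the green tray measures within about 2 mm of where it was. I did not re-measure the one in the red tray or the tools. The arm was not moved against them, and they look unchanged in the last picture.

**Failed grasp:** My first grasp of the socket, with the fingertips 38 mm above the table, did not hold. The fingers closed to 17 mm with no force, and the pictures showed them inside the upper part of the socket. The socket did not move. I opened, went down to 12 mm and gripped it there, and it held.

**Odd reading:** The gripper showed about 18.5 mm on the 24 mm pin head, although the pin was held firmly throughout.

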